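Change the spent battery sled of the field laboratory's power box

TASK

The battery sled in the grey power box is spent: with the pin tool from its stand, reach through the slot in the roof, press down the catch in the bottom of the sled's well and keep it down while you push the sled out until the pin reaches the end of the slot. Draw the sled by its sides right out of the box onto the apron and let go of it there, then take it by the rib across its top and set it flat in the charging bay with its terminals at the bay's contacts. Finish with the pin tool standing in its stand again, and do not disturb the little clay jar.

Things in the scene. Friction and masses are not known exactly. Their poses are not given: they have to be found in the camera images.
- power_box: Fixed grey metal box, aluminium roof, small dial on the roof's rear. Origin: on the table under the box's middle; z up. Box x -80 to +80 mm, y -50 to +50 mm, roof from z 59 to 64 mm. It stands on a dark steel base plate 5 mm thick, 100 mm wide, that runs on in front as the apron to x = -230 mm. Channel inside: 68 mm wide, floor z 5 mm.
- box_mouth (a point): Middle of the box's open mouth at channel floor level (box x = -80 mm, z = 5 mm). The mouth faces the box's own -x, the way the sled comes out. Its axes are the box's.
- box_slot_end (a point): Outer end of the slot in the roof, at roof top level (box x = -45 mm, y = 0, z = 64 mm). The slot is 18 mm wide and runs along the box's centre line from here 67 mm to x = +22 mm; at the start the sled's well lies under its rear (+x) part.
- sled: Loose black battery sled, about 0.45 kg, 130 mm long (x), 64 wide (y), 32 high without its rib. Origin: centre of underside, z up; front end at x = -65, two brass terminals at the rear end. Starts home in the box, parallel to it, origin at box x -15, z 5 mm, front flush with the mouth. Pushed until the pin is at the slot's end it is about 47 mm out; grey ridges mark the sides to grip.
- sled_well (a point): Centre of the mouth of the well in the sled's top (sled x = +27 mm, y = 0, z = 32 mm). The well is 20 by 20 mm; the catch plate fills its bottom, its top 10 mm below this point when up, 18 mm below when fully down. The sled is pushed by the pin bearing on the well's wall.
- catch (a joint): How far the sprung catch plate is pressed down: 0 up, 0.008 m fully down (starts at about 1.6 N, full at about 5 N, springs back). Up, its two steel lugs beside the well stand 8 mm above the sled's top and hook behind keeper bars in the box. They clear the keepers from about 6.5 mm down, and are past them once the sled has gone about 22 mm.
- sled_rib (a point): Middle of the top of the rib across the sled: 12 mm thick along the sled's x, 40 mm wide along its y, standing 20 mm above the sled's top (rib top 52 mm above the sled's underside). It lies 9 mm in front of the sled's centre, close to the centre of mass.
- sled_terminals (a point): Middle of the sled's rear (terminal) end, at its underside (sled x = +65 mm).
- bay: Fixed grey open-topped charging bay. Origin: on the table under the middle of its pocket; z up. The pocket is 142 mm (x) by 76 mm (y), floor at z 5 mm, walls up to z 45 mm (higher than the sled's top, lower than its rib). The wall at +x is 20 mm thick and carries two brass contacts; the other walls are 8 mm thick.
- bay_contacts (a point): Point at the contact (+x) end of the bay, at bay x = +65 mm, z = 0: where point sled_terminals lies, seen from above, when the sled is in the middle of the pocket.
- pin_tool: Pin tool, loose, about 0.12 kg: round wooden handle 28 mm thick and 85 mm long above a round steel pin 8 mm thick and 55 mm long. Origin: the tip of the pin; z points from the tip up the handle (handle from 55 to 140 mm). At the start it stands in its stand, pin down, the handle's lower end resting on the stand's top.
- stand: Fixed plywood block, 56 by 56 mm, 60 mm high, with a square hole 18 by 18 mm, 57 mm deep, in the middle of its top. Origin: on the table under the hole. A like block holding two brushes stands elsewhere.
- jar: Small plain clay jar, 54 mm across and 70 mm high, standing loose on the table between the apron and the bay, on the side away from the robot. Origin: centre of its underside. Not to be moved.
Not all that is in view belongs to the job. What is shaped like the sled but orange or purple is not meant.

How it is judged:
By the outcome, as a careful person would: the job done as asked, in the order asked, and still so for the second after the job is handed in, with the robot touching nothing.
It also fails if it takes over 69 s, if anything falls off the work surface, if the arm or the gripper's body presses on something with over 40 N, if the wrist force passes 120 N, or if a joint passes its speed limit or range.

ROBOT

A 6-joint arm with a two-finger parallel gripper is mounted at the origin on the work surface. World frame = base frame: x ahead of the robot, y to its left, z up, the work surface at z = 0. Lengths are in m, angles in degrees, forces in N, time in s.
With the tool pointing down it reaches from about 0.275 to 0.825 m from the base axis. Payload 5.2 kg.
Tool frame: the origin (TCP) lies at the centre of the arm's flange, where the gripper is bolted on; the fingertips stand 186 mm ahead of it and the grasp point (between the pads) lies 167 mm ahead of it (env.finger_overhang is the distance from the TCP to the fingertips, in m); z points along the fingers, y is the direction in which the jaws open and shut (so a half turn about z gives the same grasp; the last joint's range is limited). The gripper opens to 93 mm and grips with 3 to 60 N. Pads are 15 mm wide; open, the fingers measure 128 mm over their backs; the gripper's body (75 mm by 188 mm) begins 65 mm behind the grasp point.
Start: joints at [54.385, 14.817, 87.949, -0, 77.235, -11.62], TCP at [0.224, 0.502, 0.405] pointing down, gripper open.
Joint ranges: [-179.93, 179.93], [-52.35, 119.4], [10.71, 147.94], [-69.91, 249.91], [12.55, 155.21], [-178.61, 178.61]. Speed limits (degrees/s): [147.25, 147.25, 180, 180, 180, 180].

INTERFACE

Orientations are given as a 3x3 rotation matrix whose columns are the frame's x, y, z axes.
In Python, from rig import env gives the robot as it stands.
- The arm moves only by the tool arm_command, never from a script. Its arguments are lists of equal length, an entry for each row: "offset": the shift along the tool's x, y, z in cm, a list of three; "turn": the turn about the tool's z in degrees; "claw": the closure, from 0 (fully open) to 1 (shut). A call has 1 to 10 rows; each row shifts and turns the commanded pose from where the row before left it, along the tool's axes as they then stand; what a row does not reach is not made up. A row lasts 1/12 s, in which the tool goes at most 41.7 mm and 7.16 degrees, less where a joint would pass 70% of its speed; a pose out of reach is approached as far as the arm can. A call with a gripper value outside its range is refused whole. The fingers move at their own pace and stop on an object; the grip force is fixed at half the most. Time passes only in rows, so rows that do not move let the fingers close. It gives the time, the measured TCP pose, the force and the opening at its end, in the units of the state.
- env.get_state(): the state, without advancing time (a new reading comes with each control period).
- env.capture(name): name is "side" or "top" or "wrist"; returns a dict with "frame" (480x640x3 uint8, red, green, blue), "intrinsics" (3x3 intrinsics, pixels), "dist_coeffs" ([k1, k2, p1, p2, k3] as OpenCV has them; the pictures are not rectified), "R" (3x3) and "t" (3): a world point X has camera coordinates R X + t; the wrist camera has in their place "mount" (4x4, takes a point from camera to tool coordinates, whose origin is the TCP and whose axes are the flange's). Camera axes: x right, y down, z forward; pixel columns grow to the right and rows downward; lengths in m; the calibration is good to about 2 mm. A picture is of the moment at which its call begins: read the wrist's pose just before it. There is no depth.
- env.close_job(): hands the job in, once; it reports no verdict.
Trained networks look in a picture, given as the dict that the camera call returned (one of the last four; its "shot" number tells which), for a name from the list of things; names that differ only in an ending like _2 or _b are one class to them, and where a whole thing is asked for, a point or a joint stands for the part that bears it (a point fixed in the world has none). Each returns a list of dicts, best first, with "confidence" (0 to 1); they miss things now and then, are a little off and sometimes report something else, mostly with a low value. They report only what shows in the picture. A call takes as long as a camera call. They do not tell look-alikes from the thing itself.
- env.boxes_of(label, picture): "xyz" ([x, y, z] in m, in world coordinates, good to about 4 mm: the middle of the surface that is visible of it).
- env.spot_point(label, picture): "xyz" ([x, y, z] in m, in world coordinates, good to about 4 mm: a listed point, or the origin of a listed thing).
The state is a dict: "t": time; "q": joint angles; "qd": joint speeds; "effort": joint torques, N m; "position": TCP position; "tcp_rot": TCP orientation; "contact_force": force on the tool from outside, world axes, zero at the start; "wrist_torque": the same for the moment, N m; "grip_width": finger opening in m.
Only numpy, scipy, OpenCV 4.12 (cv2) and the standard library are available. Lean on these libraries where they do the work, as an engineer would, in place of code of your own. Each camera call takes 0.05 s, during which the arm holds its last target.

## Working session

There is one attempt and no reset: what is moved stays moved. The work goes in short steps, Python scripts to look and compute and a tool call to move; the robot and the scene stay as the last step left them, time stands still between calls to the robot, and variables do not carry over. Pictures are saved under pics/ and viewed, and the job is handed in when it is done.

Besides the shell and the picture viewer there is one more tool, called after "Emit:" as name(argument=value, ...), one argument or row to a line, values as JSON. arm_command: Moves the arm, as the interface text tells. Its arguments: {"type":"object","properties":{"offset":{"type":"array"},"turn":{"type":"array"},"claw":{"type":"array"}},"required":["offset","turn","claw"]}

```bash
ls; mkdir -p pics; cat > h.py <<'E'
import numpy as np, cv2
from rig import env
def save(p,n): cv2.imwrite('pics/'+n+'.png',cv2.cvtColor(p['frame'],cv2.COLOR_RGB2BGR))
np.set_printoptions(precision=4,suppress=True)
E
python3 - <<'E'
from h import *
s=env.get_state()
print(s['t'],s['position'],s['tcp_rot'],s['grip_width'],env.finger_overhang)
for c in ('top','side'):
    p=env.capture(c); save(p,c+'0')
    print(c, p['R'],p['t'])
    for l in ['power_box','box_mouth','box_slot_end','sled','sled_well','bay','bay_contacts','pin_tool','stand','jar']:
        for r in env.spot_point(l,p)[:3]: print(l,np.array(r['xyz']),round(r['confidence'],2))
print(env.get_state()['t'])
E
```

```text
pics
0.0 [0.2235 0.5023 0.4039] [[-0.9136  0.4066 -0.001 ]
 [ 0.4066  0.9136 -0.0015]
 [ 0.0004 -0.0018 -1.    ]] 0.0927420272376219 0.1861
top [[ 0.0302 -0.9995  0.0022]
 [-0.9974 -0.0303 -0.0651]
 [ 0.0651 -0.0002 -0.9979]] [-0.1638  0.4642  1.0216]
power_box [ 0.6412 -0.2002 -0.0032] 0.77
power_box [ 0.441  -0.0764 -0.0014] 0.61
box_mouth [ 0.6564 -0.1151  0.0078] 0.87
box_slot_end [ 0.6521 -0.1592  0.0609] 0.71
sled [ 0.2446 -0.419   0.0008] 0.86
sled [ 0.6468 -0.1856  0.0041] 0.77
sled [ 0.3336 -0.5911  0.0011] 0.57
sled_well [ 0.6418 -0.2058  0.0358] 0.78
sled_well [ 0.347  -0.5635  0.0328] 0.7
bay [0.5817 0.2624 0.0049] 0.84
bay_contacts [ 0.6276  0.2124 -0.0024] 0.64
pin_tool [ 0.4375 -0.0754  0.0023] 0.47
stand [ 0.441  -0.079   0.0018] 0.57
jar [0.6941 0.0907 0.0011] 0.64
side [[-0.9682 -0.2504  0.0018]
 [-0.1389  0.5313 -0.8357]
 [ 0.2083 -0.8093 -0.5492]] [0.4305 0.1985 1.0656]
power_box [ 0.6466 -0.1967  0.0008] 0.83
box_mouth [ 0.6523 -0.1199  0.0055] 0.9
box_slot_end [ 0.648  -0.1528  0.0652] 0.93
sled [ 0.65   -0.1806  0.0108] 0.91
sled_well [ 0.6441 -0.2073  0.0367] 0.93
sled_well [ 0.6479 -0.1727  0.0536] 0.49
bay [ 0.5848  0.2659 -0.0031] 0.97
bay_contacts [ 0.6243  0.2106 -0.0017] 0.69
stand [ 0.4378 -0.0766  0.0024] 0.83
jar [ 0.694   0.0929 -0.0064] 0.87
1.1
```

View pics/top0.png

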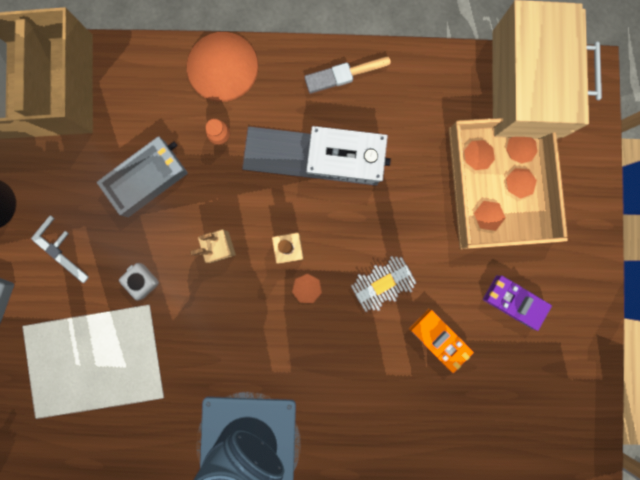

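View pics/side0.png

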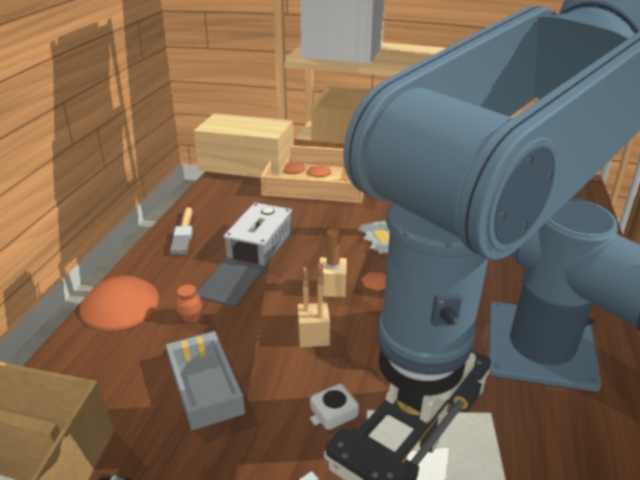

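```bash
python3 - <<'E'
import cv2
im=cv2.imread('pics/top0.png')
def c(n,x,y,w,h,s): cv2.imwrite(f'pics/{n}.png',cv2.resize(im[y:y+h,x:x+w],None,fx=s,fy=s,interpolation=cv2.INTER_CUBIC))
c('cbox',235,110,160,80,5); c('cbay',90,110,110,120,5); c('cst',190,220,120,60,6)
E
```

```text
(no output)
```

View pics/cbox.png

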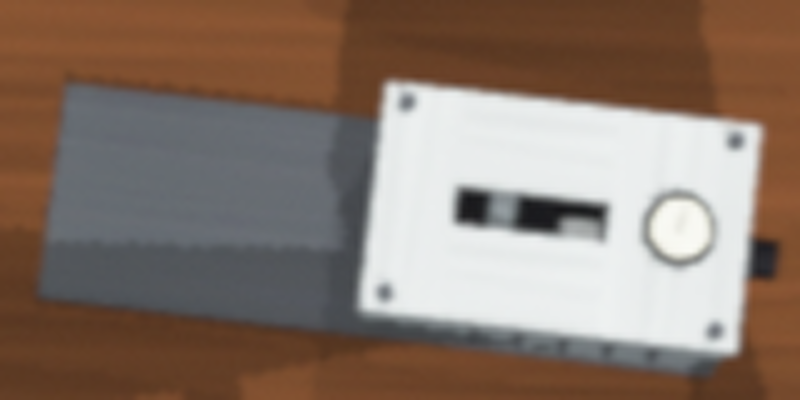

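View pics/cbay.png

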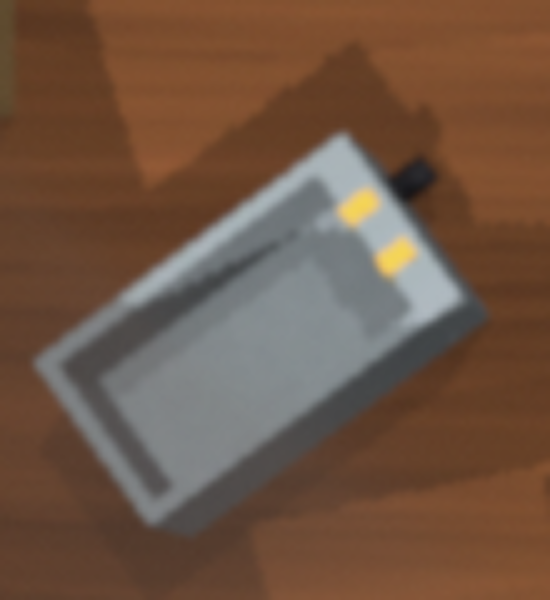

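View pics/cst.png

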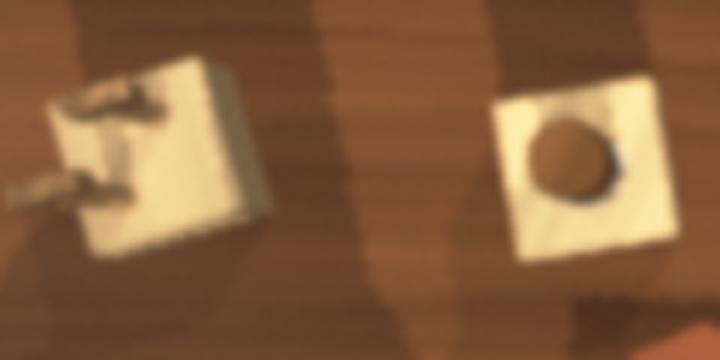

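```bash
cat >> h.py <<'E'
from scipy.optimize import least_squares
def fit(p,P3,px,x0):
    P3=np.array(P3,float)/1000; px=np.array(px,float)
    rv=cv2.Rodrigues(np.array(p['R']))[0]
    def pr(v):
        c,s=np.cos(v[2]),np.sin(v[2])
        W=np.c_[c*P3[:,0]-s*P3[:,1]+v[0], s*P3[:,0]+c*P3[:,1]+v[1], P3[:,2]]
        return (cv2.projectPoints(W,rv,np.array(p['t']),np.array(p['intrinsics']),np.array(p['dist_coeffs'],float))[0][:,0]-px).ravel()
    r=least_squares(pr,x0); return r.x, r.fun
def ray(p,u,v,z):
    K=np.array(p['intrinsics']);d=np.array(p['dist_coeffs'],float)
    n=cv2.undistortPoints(np.array([[[u,v]]],float),K,d)[0,0]
    R=np.array(p['R']);t=np.array(p['t']); o=-R.T@t; r=R.T@np.array([n[0],n[1],1]); return o+r*(z-o[2])/r[2]
E
python3 - <<'E'
from h import *
p=env.capture('top')
def cr(l,x,y,s): return [[a/s-0.4+x,b/s-0.4+y] for a,b in l]
v,e=fit(p,[[-80,50,64],[80,50,64],[80,-50,64],[-80,-50,64],[-230,50,5],[-230,-50,5]],cr([(385,80),(763,125),(740,355),(358,312),(65,83),(38,298)],235,110,5),[.644,-.198,-1.6])
print('box',v,np.degrees(v[2]),e.round(1))
v,e=fit(p,[[91,46,45],[91,-46,45],[-79,46,45],[-79,-46,45]],cr([(343,132),(462,298),(38,362),(150,525)],90,110,5),[.583,.264,-.9])
print('bay',v,np.degrees(v[2]),e.round(1))
v,e=fit(p,[[-28,28,60],[28,28,60],[28,-28,60],[-28,-28,60]],cr([(520,262),(493,102),(653,76),(680,237)],190,220,6),[.44,-.077,-1.57+1.57])
v2,e2=fit(p,[[28,28,60],[28,-28,60],[-28,-28,60],[-28,28,60]],cr([(493,102),(653,76),(680,237),(520,262)],190,220,6),[.44,-.077,0.])
print('stand',v2,np.degrees(v2[2]),e2.round(1))
print('handle',ray(p,570/6-.4+190,158/6-.4+220,.145))
print(env.get_state()['t'])
E
```

```text
box [ 0.6457 -0.1996 -1.657 ] -94.93740621375943 [ 1.   0.7 -1.4  0.2 -1.7 -0.6  0.9 -0.6  0.7  0.4  0.5 -0. ]
bay [ 0.5837  0.2602 -0.8988] -51.49807711221365 [ 0.3  0.2  0.3 -0.3 -0.8 -0.2  0.2  0.3]
stand [ 0.4371 -0.0786  0.195 ] 11.173322633227947 [ 0.6  0.4 -0.3  0.5 -0.5 -0.5  0.2 -0.4]
handle [ 0.4375 -0.0791  0.145 ]
1.15
```

```bash
cat >> h.py <<'E'
def plan(x,y,z,yaw=None):
    """offset (cm) in tool axes after turning jaw axis to yaw(deg), to TCP target"""
    s=env.get_state(); R=np.array(s['tcp_rot']); P=np.array(s['position'])
    y0=np.degrees(np.arctan2(R[1,1],R[0,1])); 
    turn=0 if yaw is None else -(yaw-y0)
    turn=(turn+180)%360-180
    c,sn=np.cos(np.radians(turn)),np.sin(np.radians(turn))
    R2=R@np.array([[c,-sn,0],[sn,c,0],[0,0,1]])
    print('t',round(s['t'],2),'pos',P,'yaw',round(y0,2),'F',np.array(s['contact_force']),'w',round(s['grip_width'],4))
    print('turn',round(turn,2),'offset cm',R2.T@(np.array([x,y,z])-P)*100)
BX=np.array([.6457,-.1996]); BA=np.radians(-94.94)
def box(x,y=0):
    x/=1000;y/=1000;c,s=np.cos(BA),np.sin(BA); return BX+[c*x-s*y,s*x+c*y]
E
python3 -c "
from h import *
plan(.4373,-.0788,.404,85)"
```

```text
t 1.15 pos [0.2236 0.5025 0.4048] yaw 66.01 F [0.1329 0.8868 0.1958] w 0.0931
turn -18.99 offset cm [-26.3505 -56.0449   0.0762]
```

Emit:
arm_command(
  offset=[
    [0,0,0],
    [0,0,0],
    [0,0,0],
    [-1.65,-3.5,0],
    [-1.65,-3.5,0],
    [-1.65,-3.5,0],
    [-1.65,-3.5,0],
    [-1.65,-3.5,0],
    [-1.65,-3.5,0],
    [-1.65,-3.5,0],
  ],
  turn=[-6.33,-6.33,-6.33,0,0,0,0,0,0,0],
  claw=[0.3,0.3,0.3,0.3,0.3,0.3,0.3,0.3,0.3,0.3],
)

```text
t: 1.98
position: [0.3173, 0.2467, 0.405]
tcp_rot: [[-0.996, 0.087, 0.001], [0.087, 0.996, 0.0], [-0.001, 0.0, -1.0]]
contact_force: [0.9, 0.3, 0.5]
grip_width: 0.0651
```

Emit:
arm_command(
  offset=[
    [-1.65,-3.5,0],
    [-1.65,-3.5,0],
    [-1.65,-3.5,0],
    [-1.65,-3.5,0],
    [-1.65,-3.5,0],
    [-1.65,-3.5,0],
    [-1.65,-3.5,0],
    [-1.65,-3.5,0],
    [-1.6,-3.5,0],
    [0,0,0],
  ],
  turn=[0,0,0,0,0,0,0,0,0,0],
  claw=[0.3,0.3,0.3,0.3,0.3,0.3,0.3,0.3,0.3,0.3],
)

```text
t: 2.82
position: [0.4393, -0.084, 0.4049]
tcp_rot: [[-0.996, 0.092, 0.002], [0.092, 0.996, -0.003], [-0.002, -0.003, -1.0]]
contact_force: [1.2, -0.5, -0.9]
grip_width: 0.0649
```

```bash
python3 -c "
from h import *
plan(.4373,-.0788,.260,85)
s=env.get_state()
p=env.capture('wrist'); save(p,'w1'); print(p['mount'])
q=env.capture('side'); save(q,'s1')
for l in ['pin_tool','stand']:
  for r in env.spot_point(l,p)[:2]: print(l,r)
"
```

```text
t 2.82 pos [ 0.4393 -0.084   0.4049] yaw 84.71 F [ 1.228  -0.4951 -0.9005] w 0.0649
turn -0.29 offset cm [ 0.2726  0.5467 14.4891]
[[ 0.0011 -0.9615 -0.275   0.0754]
 [ 1.      0.0011  0.0001 -0.0013]
 [ 0.0002 -0.275   0.9615  0.0182]
 [ 0.      0.      0.      1.    ]]
pin_tool {'xyz': [0.437, -0.0813, 0.0029], 'confidence': 0.72}
stand {'xyz': [0.4396, -0.0741, -0.0003], 'confidence': 0.77}
```

View pics/w1.png

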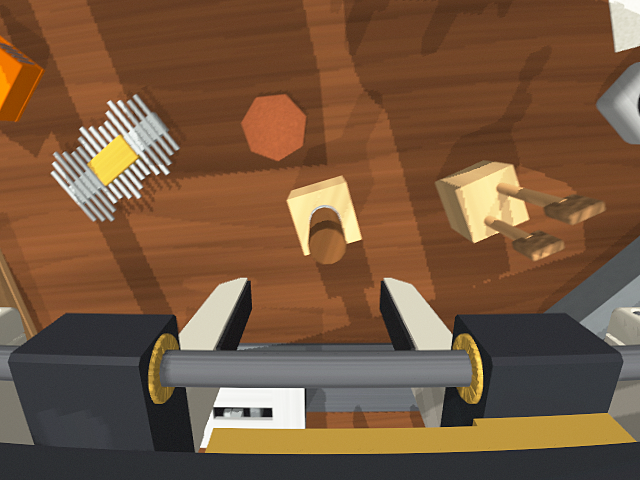

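```bash
cat >> h.py <<'E'
MT=np.array([[ 0.0011,-0.9615,-0.275,0.0754],[1,0.0011,0.0001,-0.0013],[0.0002,-0.275,0.9615,0.0182],[0,0,0,1]])
def wcam(p,s):
    T=np.eye(4);T[:3,:3]=s['tcp_rot'];T[:3,3]=s['position']
    C=np.linalg.inv(T@np.array(p['mount'])); q=dict(p);q['R']=C[:3,:3];q['t']=C[:3,3]; return q
E
python3 -c "
from h import *
s=env.get_state(); p=env.capture('wrist'); q=wcam(p,s)
import pickle; pickle.dump(q,open('w1.pkl','wb'))
im=p['frame'][:,:,::-1]
cv2.imwrite('pics/w1a.png',cv2.resize(im[170:270,270:380],None,fx=6,fy=6,interpolation=cv2.INTER_CUBIC))
cv2.imwrite('pics/w1b.png',cv2.resize(im[370:440,190:320],None,fx=6,fy=6,interpolation=cv2.INTER_CUBIC))
"
```

```text
(no output)
```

View pics/w1a.png

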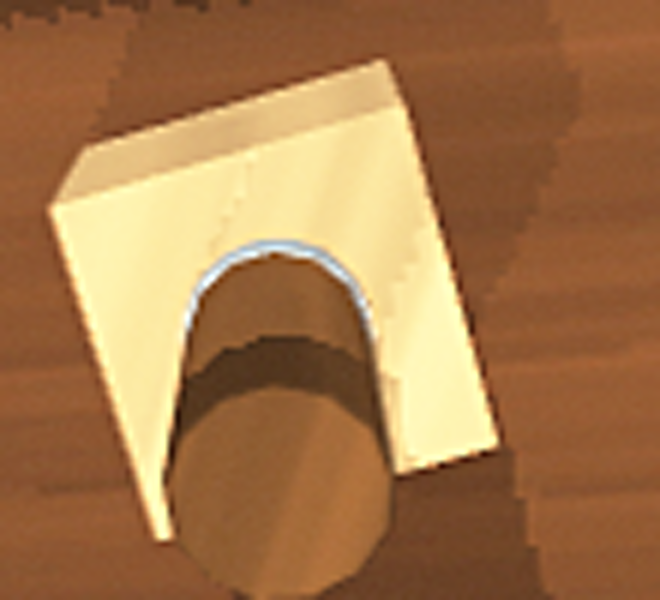

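View pics/w1b.png

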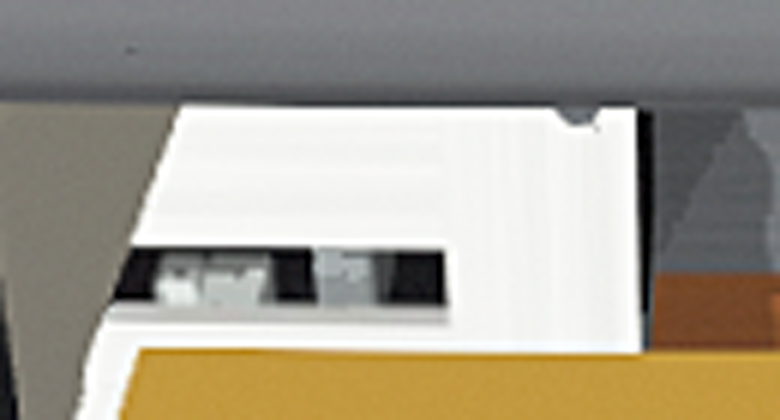

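```bash
python3 -c "
from h import *
import pickle; q=pickle.load(open('w1.pkl','rb'))
f=lambda a,b,x,y,z: ray(q,a/6-.4+x,b/6-.4+y,z)
print('handle',f(280,492,270,170,.145))
print('stand corners', [f(a,b,270,170,.06)[:2] for a,b in [(52,207),(405,103),(498,447)]])
def bf(P):
  d=P[:2]-BX; c,s=np.cos(BA),np.sin(BA); return 1000*np.array([c*d[0]+s*d[1],-s*d[0]+c*d[1]])
for a,b in [(443,250),(445,303),(636,105),(641,350)]: print(bf(f(a,b,190,370,.064)))
plan(.4373,-.0788,.260,85)
"
```

```text
handle [ 0.4393 -0.0783  0.145 ]
stand corners [array([ 0.4177, -0.1113]), array([ 0.4065, -0.0561]), array([ 0.4621, -0.0452])]
[-45.2526  -4.7937]
[-45.0417   7.4543]
[-81.3523 -37.1925]
[-81.295   18.2708]
t 3.07 pos [ 0.4368 -0.0773  0.4047] yaw 85.05 F [0.1166 0.1713 0.195 ] w 0.065
turn 0.05 offset cm [-0.0668 -0.154  14.4672]
```

Emit:
arm_command(
  offset=[
    [-0.18,-0.1,0],
    [0,0,3],
    [0,0,3.5],
    [0,0,3.5],
    [0,0,3],
    [0,0,1.45],
    [0,0,0],
    [0,0,0],
    [0,0,0],
    [0,0,0],
  ],
  turn=[0,0,0,0,0,0,0,0,0,0],
  claw=[0.3,0.3,0.3,0.3,0.3,0.3,0.3,0.3,1,1],
)

```text
t: 3.9
position: [0.4397, -0.0795, 0.2618]
tcp_rot: [[-0.996, 0.086, 0.003], [0.086, 0.996, -0.001], [-0.003, -0.001, -1.0]]
contact_force: [0.6, -0.6, -0.5]
grip_width: 0.0563
```

Emit:
arm_command(
  offset=[
    [0,0,0],
    [0,0,0],
    [0,0,0],
    [0,0,0],
    [0,0,0],
  ],
  turn=[0,0,0,0,0],
  claw=[1,1,1,1,1],
)

```text
t: 4.32
position: [0.4391, -0.0795, 0.2606]
tcp_rot: [[-0.996, 0.088, 0.001], [0.088, 0.996, 0.0], [-0.001, 0.0, -1.0]]
contact_force: [-0.0, 1.3, 3.5]
grip_width: 0.0278
```

```bash
python3 -c "
from h import *
print(box(12),box(-45))
b=box(12)
plan(b[0],b[1],.36,85)
s=env.get_state()
p=env.capture('side'); save(p,'s2')
"
```

```text
[ 0.6447 -0.2116] [ 0.6496 -0.1548]
t 4.32 pos [ 0.4391 -0.0795  0.2606] yaw 84.98 F [-0.034   1.328   3.4955] w 0.0278
turn -0.02 offset cm [-21.6388 -11.3617  -9.9236]
```

View pics/s2.png

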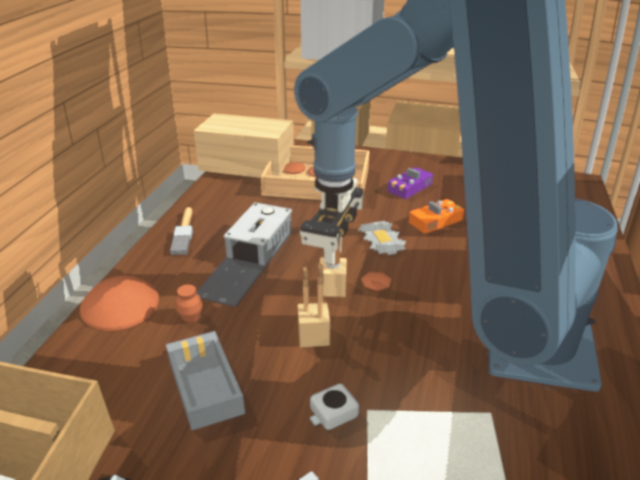

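Emit:
arm_command(
  offset=[
    [0,0,-1.5],
    [0,0,-3],
    [0,0,-3.5],
    [0,0,-1.9],
    [-2.7,-1.42,0],
    [-2.7,-1.42,0],
    [-2.7,-1.42,0],
    [-2.7,-1.42,0],
    [-2.7,-1.42,0],
    [-2.7,-1.42,0],
  ],
  turn=[0,0,0,0,0,0,0,0,0,0],
  claw=[1,1,1,1,1,1,1,1,1,1],
)

```text
t: 5.2
position: [0.5939, -0.1794, 0.3585]
tcp_rot: [[-0.996, 0.087, -0.001], [0.087, 0.996, 0.0], [0.001, 0.0, -1.0]]
contact_force: [0.9, 0.6, -1.5]
grip_width: 0.0278
```

Emit:
arm_command(
  offset=[
    [-2.7,-1.42,0],
    [-2.7,-1.42,0],
    [0,0,0],
    [0,0,0],
    [0,0,0],
  ],
  turn=[0,0,0,0,0],
  claw=[1,1,1,1,1],
)

```text
t: 5.62
position: [0.6437, -0.2113, 0.3581]
tcp_rot: [[-0.996, 0.087, -0.002], [0.087, 0.996, 0.001], [0.002, 0.001, -1.0]]
contact_force: [-0.8, 0.9, -0.6]
grip_width: 0.0275
```

```bash
python3 -c "
from h import *
import pickle
s=env.get_state()
p=env.capture('wrist'); save(p,'w3'); q=wcam(p,s);pickle.dump(q,open('w3.pkl','wb'))
p=env.capture('top'); save(p,'t3')
p=env.capture('side'); save(p,'s3')
im=cv2.imread('pics/s3.png');cv2.imwrite('pics/s3c.png',cv2.resize(im[180:280,200:360],None,fx=5,fy=5,interpolation=cv2.INTER_CUBIC))
plan(.6447,-.2116,.36,85)
"
```

```text
t 5.77 pos [ 0.6435 -0.2108  0.3595] yaw 85.02 F [-0.2219 -0.2313 -1.5321] w 0.0281
turn 0.02 offset cm [-0.1282 -0.0659 -0.0455]
```

View pics/w3.png

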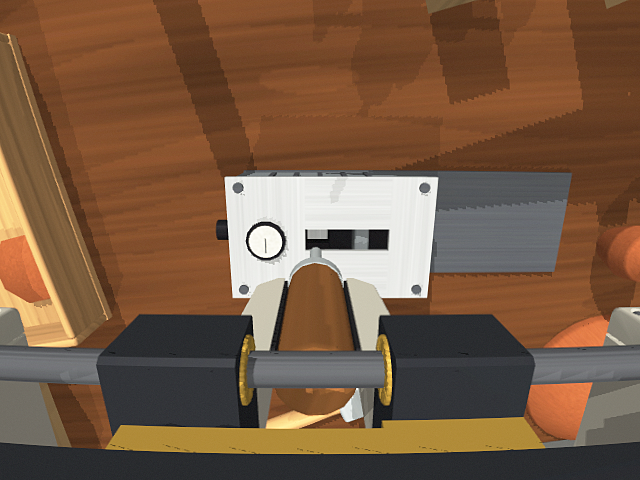

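View pics/s3c.png

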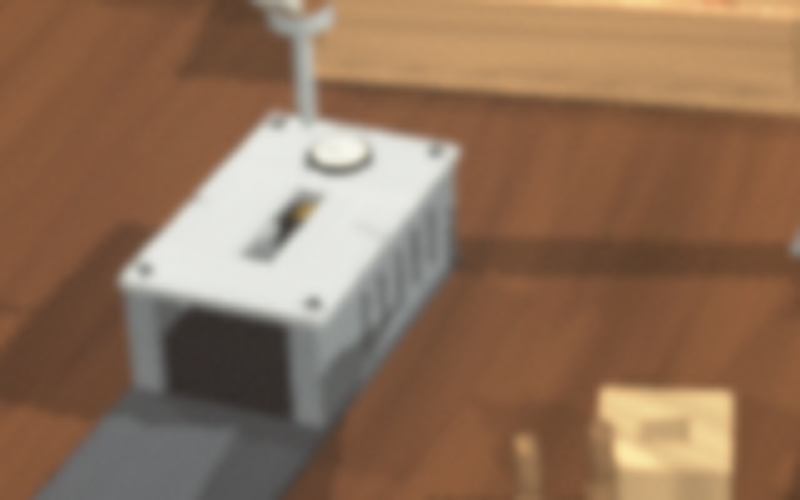

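```bash
python3 -c "
import cv2
im=cv2.imread('pics/w3.png');cv2.imwrite('pics/w3c.png',cv2.resize(im[215:275,290:400],None,fx=7,fy=7,interpolation=cv2.INTER_CUBIC))
cv2.imwrite('pics/w3d.png',cv2.resize(im[165:305,215:445],None,fx=3.4,fy=3.4,interpolation=cv2.INTER_CUBIC))
"
```

```text
(no output)
```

View pics/w3c.png

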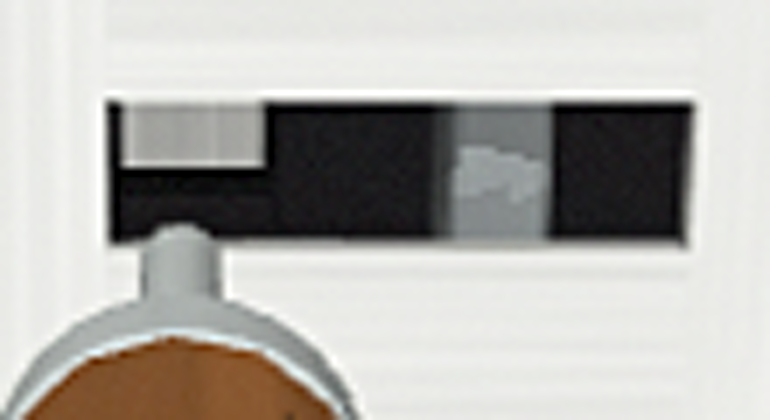

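View pics/w3d.png

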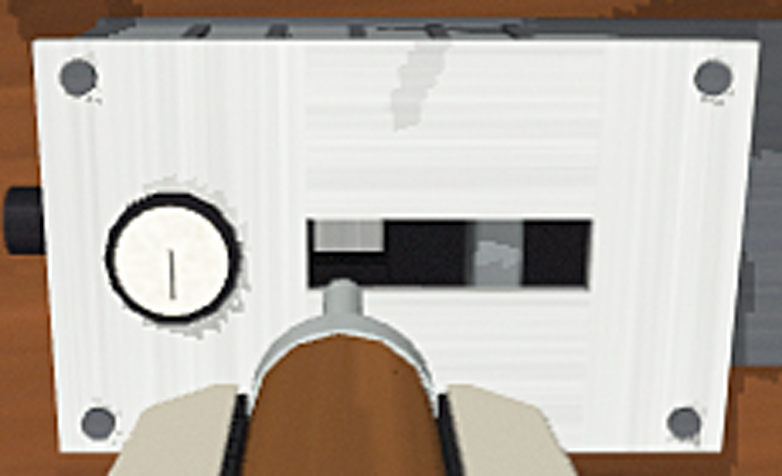

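```bash
python3 -c "
from h import *
import pickle; q=pickle.load(open('w3.pkl','rb'))
c1=[[a/3.4-.35+215,b/3.4-.35+165] for a,b in [(33,41),(757,42),(722,452),(60,452)]]
c2=[[a/7-.43+290,b/7-.43+215] for a,b in [(107,102),(693,103),(688,243),(110,240)]]
v,e=fit(q,[[80,-50,64],[-80,-50,64],[-80,50,64],[80,50,64],[22,-9,64],[-45,-9,64],[-45,9,64],[22,9,64]],c1+c2,[.6457,-.1996,BA])
print(v,np.degrees(v[2]),e.round(1))
print('tip',ray(q,180/7-.43+290,234/7-.43+215,.1035))
"
```

```text
[ 0.6476 -0.1996 -1.6571] -94.94559000001406 [ 3.5  0.1 -1.3  0.  -1.8 -1.2  3.4 -1.  -1.  -0.5 -0.5 -0.7 -1.1  0.9
 -1.2  1.4]
tip [ 0.6414 -0.2121  0.1035]
```

```bash
python3 -c "
from h import *
import pickle; q=pickle.load(open('w3.pkl','rb'))
c2=[[a/7-.43+290,b/7-.43+215] for a,b in [(107,102),(693,103),(688,243),(110,240)]]
v,e=fit(q,[[22,-9,64],[-45,-9,64],[-45,9,64],[22,9,64]],c2,[.6457,-.1996,BA])
print(v,np.degrees(v[2]),e.round(1))
P=[ray(q,a,b,.064) for a,b in c2]; print(np.array(P)); print(np.linalg.norm(P[0]-P[1]),np.linalg.norm(P[1]-P[2]))
c,s=np.cos(v[2]),np.sin(v[2])
print('aim 11:',v[0]+c*.011,v[1]+s*.011)
"
```

```text
[ 0.6475 -0.1988 -1.6595] -95.08179076417748 [-0.  -0.9  0.4 -0.8 -0.1  0.7 -0.3  1. ]
[[ 0.6373 -0.22    0.064 ]
 [ 0.6431 -0.1536  0.064 ]
 [ 0.6598 -0.1547  0.064 ]
 [ 0.6536 -0.2212  0.064 ]]
0.06668609319611309 0.016698232984974134
aim 11: 0.6464980521909057 -0.20977363117608946
```

Emit:
arm_command(
  offset=[
    [-0.22,0.16,0],
    [0,0,1],
    [0,0,1],
    [0,0,1],
    [0,0,1],
    [0,0,1],
    [0,0,0.7],
    [0,0,0.7],
    [0,0,0],
    [0,0,0],
  ],
  turn=[0,0,0,0,0,0,0,0,0,0],
  claw=[1,1,1,1,1,1,1,1,1,1],
)

```text
t: 6.6
position: [0.6465, -0.2102, 0.2947]
tcp_rot: [[-0.996, 0.087, -0.001], [0.087, 0.996, 0.0], [0.001, 0.0, -1.0]]
contact_force: [0.4, 0.2, -0.8]
grip_width: 0.0276
```

```bash
python3 -c "
from h import *
p=env.capture('wrist'); save(p,'w4')
im=cv2.imread('pics/w4.png');cv2.imwrite('pics/w4c.png',cv2.resize(im[150:300,215:445],None,fx=3.4,fy=3.4,interpolation=cv2.INTER_CUBIC))
p=env.capture('side'); save(p,'s4')
im=cv2.imread('pics/s4.png');cv2.imwrite('pics/s4c.png',cv2.resize(im[180:280,200:360],None,fx=5,fy=5,interpolation=cv2.INTER_CUBIC))
plan(.6457,-.2093,.2746,85)
"
```

```text
t 6.7 pos [ 0.6468 -0.2103  0.2958] yaw 85.0 F [-1.1108  0.2696 -0.8942] w 0.0276
turn -0.0 offset cm [0.1219 0.0899 2.1204]
```

View pics/w4c.png

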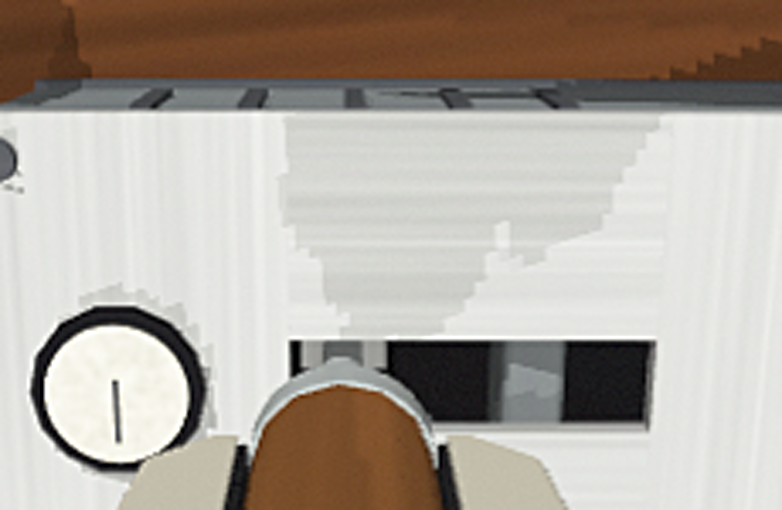

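View pics/s4c.png

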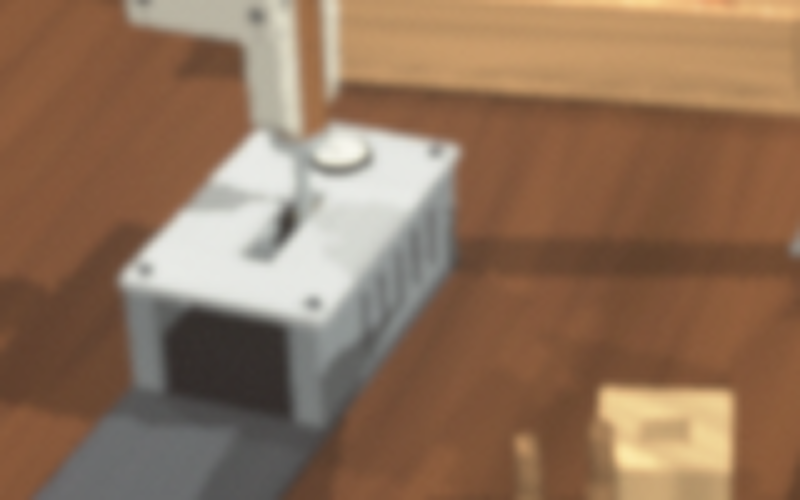

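Emit:
arm_command(
  offset=[
    [0,0,0.6],
    [0,0,0.6],
    [0,0,0],
    [0,0,0],
  ],
  turn=[0,0,0,0],
  claw=[1,1,1,1],
)

```text
t: 7.03
position: [0.6465, -0.2101, 0.2829]
tcp_rot: [[-0.996, 0.087, -0.0], [0.087, 0.996, 0.0], [0.001, 0.0, -1.0]]
contact_force: [-0.5, 0.4, -0.9]
grip_width: 0.0277
```

Emit:
arm_command(
  offset=[
    [0,0,0.3],
    [0,0,0],
    [0,0,0],
  ],
  turn=[0,0,0],
  claw=[1,1,1],
)

```text
t: 7.28
position: [0.6466, -0.2102, 0.2805]
tcp_rot: [[-0.996, 0.087, 0.0], [0.087, 0.996, -0.0], [-0.0, -0.0, -1.0]]
contact_force: [-0.0, 0.4, 0.5]
grip_width: 0.0278
```

Emit:
arm_command(
  offset=[
    [0,0,0.2],
    [0,0,0],
    [0,0,0],
  ],
  turn=[0,0,0],
  claw=[1,1,1],
)

```text
t: 7.53
position: [0.6466, -0.2102, 0.2785]
tcp_rot: [[-0.996, 0.087, 0.0], [0.087, 0.996, -0.0], [-0.0, -0.0, -1.0]]
contact_force: [-0.5, -0.1, 2.2]
grip_width: 0.028
```

Emit:
arm_command(
  offset=[
    [0,0,0.2],
    [0,0,0],
    [0,0,0],
  ],
  turn=[0,0,0],
  claw=[1,1,1],
)

```text
t: 7.78
position: [0.6467, -0.2102, 0.2764]
tcp_rot: [[-0.996, 0.087, 0.0], [0.087, 0.996, -0.0], [-0.0, -0.0, -1.0]]
contact_force: [0.2, 0.6, 3.0]
grip_width: 0.0277
```

Emit:
arm_command(
  offset=[
    [0,0,0.15],
    [0,0,0],
    [0,0,0],
  ],
  turn=[0,0,0],
  claw=[1,1,1],
)

```text
t: 8.03
position: [0.6467, -0.2102, 0.2749]
tcp_rot: [[-0.996, 0.087, 0.0], [0.087, 0.996, -0.0], [-0.0, -0.0, -1.0]]
contact_force: [0.3, 0.7, 2.4]
grip_width: 0.0275
```

Emit:
arm_command(
  offset=[
    [0,0,0.1],
    [0,0,0],
    [0,0,0],
  ],
  turn=[0,0,0],
  claw=[1,1,1],
)

```text
t: 8.28
position: [0.6467, -0.2102, 0.2743]
tcp_rot: [[-0.996, 0.087, 0.001], [0.087, 0.996, -0.0], [-0.001, -0.0, -1.0]]
contact_force: [0.5, 1.1, 4.9]
grip_width: 0.0277
```

Emit:
arm_command(
  offset=[
    [0,0.3,0],
    [0,0.3,0],
    [0,0.3,0],
    [0,0.3,0],
    [0,0.3,0],
    [0,0.3,0],
    [0,0,0],
  ],
  turn=[0,0,0,0,0,0,0],
  claw=[1,1,1,1,1,1,1],
)

```text
t: 8.87
position: [0.6484, -0.1928, 0.2744]
tcp_rot: [[-0.996, 0.087, 0.001], [0.087, 0.996, -0.003], [-0.002, -0.003, -1.0]]
contact_force: [-0.3, -4.8, 5.0]
grip_width: 0.0276
```

```bash
python3 -c "
from h import *
p=env.capture('wrist'); save(p,'w5')
im=cv2.imread('pics/w5.png');cv2.imwrite('pics/w5c.png',cv2.resize(im[150:300,215:445],None,fx=3.4,fy=3.4,interpolation=cv2.INTER_CUBIC))
p=env.capture('side'); save(p,'s5')
im=cv2.imread('pics/s5.png');cv2.imwrite('pics/s5c.png',cv2.resize(im[180:280,200:360],None,fx=5,fy=5,interpolation=cv2.INTER_CUBIC))
plan(.6457,-.2093,.2746,85)
"
```

```text
t 8.97 pos [ 0.6484 -0.1929  0.2743] yaw 85.0 F [-0.2857 -5.3468  5.2659] w 0.0274
turn 0.0 offset cm [ 0.1275 -1.6617 -0.0222]
```

View pics/w5c.png

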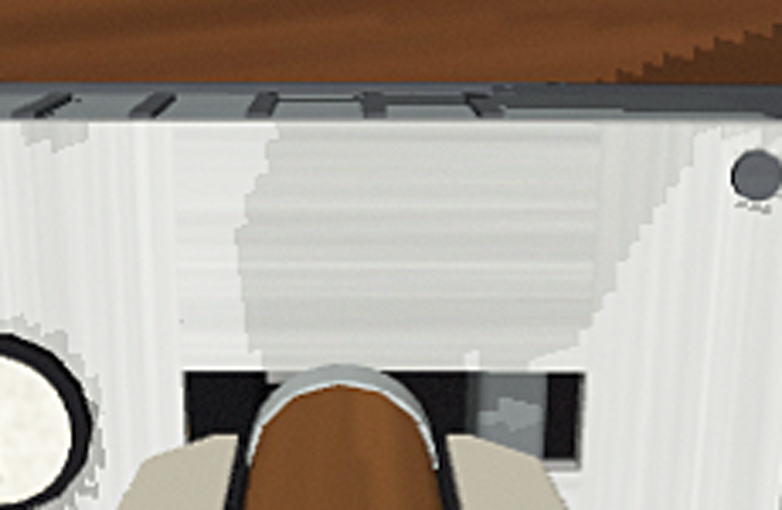

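View pics/s5c.png

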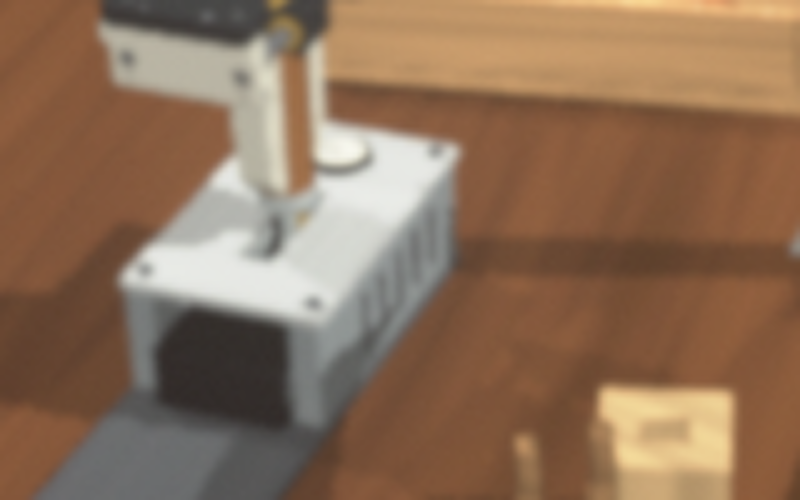

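Emit:
arm_command(
  offset=[
    [0,0.3,0],
    [0,0.3,0],
    [0,0.3,0],
    [0,0.3,0],
    [0,0.3,0],
    [0,0.3,0],
    [0,0.3,0],
    [0,0.3,0],
    [0,0.3,0],
    [0,0,0],
  ],
  turn=[0,0,0,0,0,0,0,0,0,0],
  claw=[1,1,1,1,1,1,1,1,1,1],
)

```text
t: 9.8
position: [0.6507, -0.1658, 0.2744]
tcp_rot: [[-0.996, 0.087, 0.001], [0.087, 0.996, -0.002], [-0.001, -0.002, -1.0]]
contact_force: [-0.0, -4.4, 6.1]
grip_width: 0.0274
```

Emit:
arm_command(
  offset=[
    [0,0.2,0],
    [0,0.2,0],
    [0,0,0],
  ],
  turn=[0,0,0],
  claw=[1,1,1],
)

```text
t: 10.05
position: [0.6511, -0.1621, 0.2744]
tcp_rot: [[-0.996, 0.087, 0.001], [0.087, 0.996, -0.003], [-0.002, -0.002, -1.0]]
contact_force: [0.2, -5.5, 5.2]
grip_width: 0.0277
```

Emit:
arm_command(
  offset=[
    [0,0.2,0],
    [0,0,0],
    [0,0,0],
  ],
  turn=[0,0,0],
  claw=[1,1,1],
)

```text
t: 10.3
position: [0.6513, -0.1602, 0.2744]
tcp_rot: [[-0.996, 0.087, 0.001], [0.087, 0.996, -0.002], [-0.002, -0.002, -1.0]]
contact_force: [-0.9, -6.4, 5.1]
grip_width: 0.0277
```

Emit:
arm_command(
  offset=[
    [0,0.1,0],
    [0,0.1,0],
    [0,0,0],
  ],
  turn=[0,0,0],
  claw=[1,1,1],
)

```text
t: 10.55
position: [0.6514, -0.1583, 0.2744]
tcp_rot: [[-0.996, 0.087, 0.001], [0.087, 0.996, -0.003], [-0.001, -0.003, -1.0]]
contact_force: [-0.6, -6.0, 6.1]
grip_width: 0.0274
```

Emit:
arm_command(
  offset=[
    [0,0.1,0],
    [0,0,0],
    [0,0,0],
  ],
  turn=[0,0,0],
  claw=[1,1,1],
)

```text
t: 10.8
position: [0.6515, -0.1574, 0.2744]
tcp_rot: [[-0.996, 0.087, 0.001], [0.087, 0.996, -0.003], [-0.002, -0.003, -1.0]]
contact_force: [-0.9, -5.4, 5.4]
grip_width: 0.0274
```

Emit:
arm_command(
  offset=[
    [0,0.1,0],
    [0,0,0],
    [0,0,0],
  ],
  turn=[0,0,0],
  claw=[1,1,1],
)

```text
t: 11.05
position: [0.6516, -0.1564, 0.2744]
tcp_rot: [[-0.996, 0.087, 0.001], [0.087, 0.996, -0.003], [-0.001, -0.003, -1.0]]
contact_force: [0.0, -7.1, 5.2]
grip_width: 0.0278
```

Emit:
arm_command(
  offset=[
    [0,0.1,0],
    [0,0,0],
    [0,0,0],
  ],
  turn=[0,0,0],
  claw=[1,1,1],
)

```text
t: 11.3
position: [0.6516, -0.1558, 0.2744]
tcp_rot: [[-0.996, 0.087, 0.001], [0.087, 0.996, -0.004], [-0.002, -0.003, -1.0]]
contact_force: [-0.4, -6.6, 3.9]
grip_width: 0.0271
```

Emit:
arm_command(
  offset=[
    [0,0.1,0],
    [0,0,0],
    [0,0,0],
  ],
  turn=[0,0,0],
  claw=[1,1,1],
)

```text
t: 11.55
position: [0.6517, -0.1554, 0.2744]
tcp_rot: [[-0.996, 0.087, 0.001], [0.087, 0.996, -0.005], [-0.002, -0.005, -1.0]]
contact_force: [-1.1, -9.8, 4.5]
grip_width: 0.0275
```

```bash
python3 -c "
from h import *
p=env.capture('wrist'); save(p,'w6')
im=cv2.imread('pics/w6.png');cv2.imwrite('pics/w6c.png',cv2.resize(im[150:300,215:445],None,fx=3.4,fy=3.4,interpolation=cv2.INTER_CUBIC))
p=env.capture('side'); save(p,'s6')
im=cv2.imread('pics/s6.png');cv2.imwrite('pics/s6c.png',cv2.resize(im[180:280,200:360],None,fx=5,fy=5,interpolation=cv2.INTER_CUBIC))
plan(.6457,-.2093,.2746,85)
"
```

```text
t 11.65 pos [ 0.6517 -0.1554  0.2744] yaw 84.98 F [ -1.6809 -10.9981   4.8779] w 0.0275
turn -0.02 offset cm [ 0.1264 -5.4181  0.0026]
```

View pics/w6c.png

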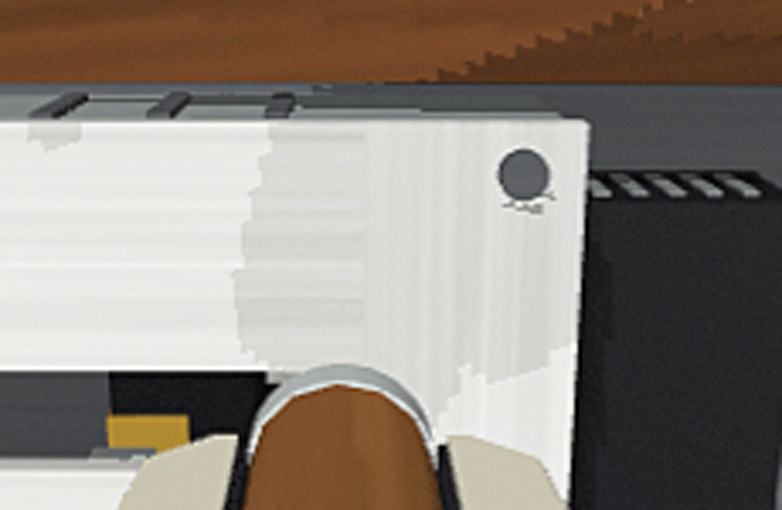

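View pics/s6c.png

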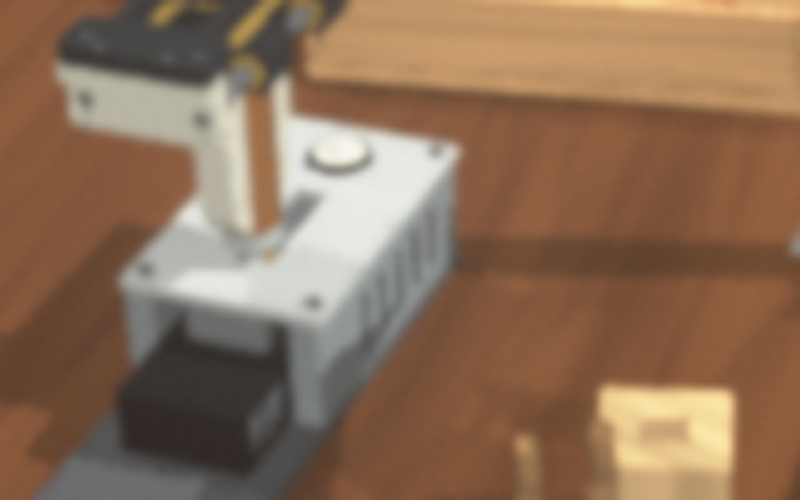

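Emit:
arm_command(
  offset=[
    [0,-0.3,0],
    [0,0,0],
    [0,0,-1],
    [0,0,-1.5],
    [0,0,-2],
    [0,0,-2],
    [0,0,-2],
    [0,0,0],
    [0,0,0],
  ],
  turn=[0,0,0,0,0,0,0,0,0],
  claw=[1,1,1,1,1,1,1,1,1],
)

```text
t: 12.4
position: [0.6513, -0.1556, 0.3591]
tcp_rot: [[-0.996, 0.087, 0.001], [0.087, 0.996, 0.001], [-0.001, 0.001, -1.0]]
contact_force: [-0.9, -0.4, -1.7]
grip_width: 0.0272
```

```bash
sed -i 's/^BX=.*;/BX=np.array([.647,-.198]);/' h.py; grep BX= h.py; python3 -c "
from h import *
plan(.4391,-.0795,.36,85)
"
```

```text
BX=np.array([.647,-.198]); BA=np.radians(-94.94)
t 12.4 pos [ 0.6513 -0.1556  0.3591] yaw 85.02 F [-0.8984 -0.44   -1.678 ] w 0.0272
turn 0.02 offset cm [21.804   5.7321 -0.1045]
```

Emit:
arm_command(
  offset=[
    [3.11,0.82,0],
    [3.11,0.82,0],
    [3.11,0.82,0],
    [3.11,0.82,0],
    [3.11,0.82,0],
    [3.11,0.82,0],
    [3.14,0.81,0],
    [0,0,0],
    [0,0,0],
    [0,0,0],
  ],
  turn=[0,0,0,0,0,0,0,0,0,0],
  claw=[1,1,1,1,1,1,1,1,1,1],
)

```text
t: 13.23
position: [0.4392, -0.0801, 0.358]
tcp_rot: [[-0.996, 0.087, -0.001], [0.087, 0.996, 0.001], [0.001, 0.001, -1.0]]
contact_force: [1.1, -0.3, -0.7]
grip_width: 0.0277
```

```bash
python3 -c "
from h import *
import pickle
s=env.get_state()
p=env.capture('wrist'); save(p,'w7'); pickle.dump(wcam(p,s),open('w7.pkl','wb'))
im=cv2.imread('pics/w7.png');cv2.imwrite('pics/w7c.png',cv2.resize(im[150:330,215:415],None,fx=3.4,fy=3.4,interpolation=cv2.INTER_CUBIC))
plan(.4391,-.0795,.2606,85)
p=env.capture('side'); save(p,'s7')
im=cv2.imread('pics/s7.png');cv2.imwrite('pics/s7c.png',cv2.resize(im[180:320,260:400],None,fx=4,fy=4,interpolation=cv2.INTER_CUBIC))
"
```

```text
t 13.28 pos [ 0.4398 -0.0804  0.3582] yaw 84.99 F [ 0.6601 -0.9041 -0.9601] w 0.0279
turn -0.01 offset cm [0.0715 0.0785 9.7616]
```

View pics/w7c.png

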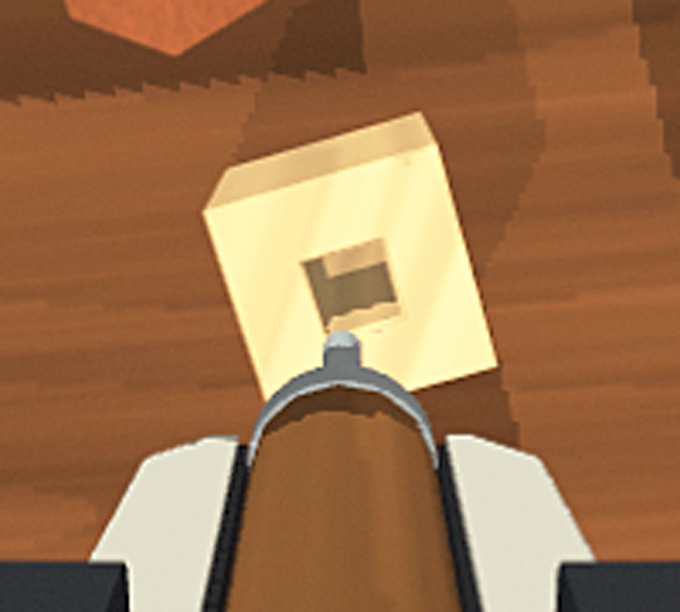

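View pics/s7c.png

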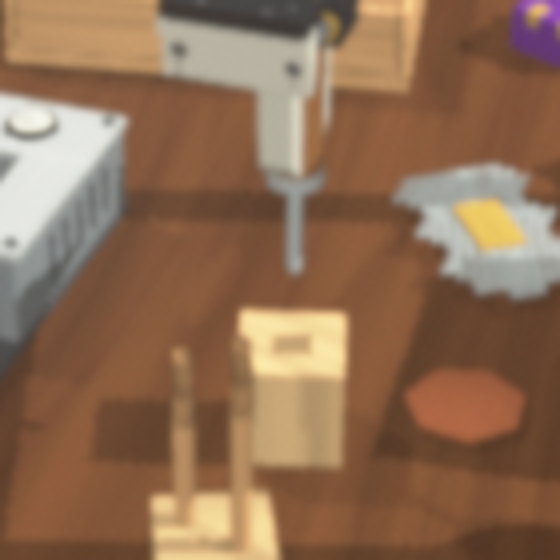

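```bash
python3 -c "
from h import *
import pickle; q=pickle.load(open('w7.pkl','rb'))
f=lambda a,b,z: ray(q,a/3.4-.35+215,b/3.4-.35+150,z)
H=[f(a,b,.06) for a,b in [(302,262),(382,238),(403,312),(328,335)]]
print(np.array(H),np.mean(H,0))
print([f(342,b,.1032) for b in (340,345,350)])
plan(.4391,-.0795,.2606,85)
"
```

```text
[[ 0.4322 -0.09    0.06  ]
 [ 0.428  -0.0707  0.06  ]
 [ 0.4465 -0.0671  0.06  ]
 [ 0.4507 -0.0855  0.06  ]] [ 0.4393 -0.0783  0.06  ]
[array([ 0.4386, -0.0811,  0.1032]), array([ 0.4397, -0.0812,  0.1032]), array([ 0.4408, -0.0813,  0.1032])]
t 13.33 pos [ 0.44   -0.0806  0.3583] yaw 84.99 F [ 0.3373  0.7616 -1.4478] w 0.0275
turn -0.01 offset cm [0.0923 0.0947 9.7677]
```

Emit:
arm_command(
  offset=[
    [0.05,0.22,0],
    [0,0,0],
    [0,0,1.5],
    [0,0,1.5],
    [0,0,1.5],
    [0,0,1.5],
    [0,0,1.5],
    [0,0,1.5],
    [0,0,0],
    [0,0,0],
  ],
  turn=[0,0,0,0,0,0,0,0,0,0],
  claw=[1,1,1,1,1,1,1,1,1,1],
)

```text
t: 14.17
position: [0.4389, -0.078, 0.2682]
tcp_rot: [[-0.996, 0.087, -0.002], [0.087, 0.996, 0.001], [0.002, 0.001, -1.0]]
contact_force: [-0.4, 0.4, -1.1]
grip_width: 0.0275
```

Emit:
arm_command(
  offset=[
    [0,0,0.4],
    [0,0,0.2],
    [0,0,0],
    [0,0,0],
  ],
  turn=[0,0,0,0],
  claw=[1,1,1,1],
)

```text
t: 14.5
position: [0.439, -0.0781, 0.2632]
tcp_rot: [[-0.996, 0.087, 0.001], [0.087, 0.996, -0.0], [-0.001, -0.0, -1.0]]
contact_force: [-0.0, -0.2, -0.3]
grip_width: 0.0279
```

Emit:
arm_command(
  offset=[
    [0,0,0.15],
    [0,0,0.1],
    [0,0,0],
    [0,0,0],
  ],
  turn=[0,0,0,0],
  claw=[1,1,1,1],
)

```text
t: 14.83
position: [0.439, -0.078, 0.2606]
tcp_rot: [[-0.996, 0.087, 0.001], [0.087, 0.996, -0.0], [-0.001, -0.0, -1.0]]
contact_force: [0.3, 0.5, 3.0]
grip_width: 0.028
```

Emit:
arm_command(
  offset=[
    [0,0,0],
    [0,0,0],
    [0,0,0],
    [0,0,0],
    [0,0,-1.5],
    [0,0,-3],
    [0,0,-4],
    [0,0,-2.5],
    [0,0,0],
    [0,0,0],
  ],
  turn=[0,0,0,0,0,0,0,0,0,0],
  claw=[0.3,0.3,0.3,0.3,0.3,0.3,0.3,0.3,0.3,0.3],
)

```text
t: 15.67
position: [0.4392, -0.0781, 0.3716]
tcp_rot: [[-0.996, 0.087, 0.003], [0.087, 0.996, -0.002], [-0.004, -0.001, -1.0]]
contact_force: [0.1, 0.4, -0.7]
grip_width: 0.0653
```

```bash
python3 -c "
from h import *
p=env.capture('top'); save(p,'t8')
im=cv2.imread('pics/t8.png');cv2.imwrite('pics/t8c.png',cv2.resize(im[100:280,200:400],None,fx=4,fy=4,interpolation=cv2.INTER_CUBIC))
p=env.capture('side'); save(p,'s8')
im=cv2.imread('pics/s8.png');cv2.imwrite('pics/s8c.png',cv2.resize(im[180:320,200:400],None,fx=4,fy=4,interpolation=cv2.INTER_CUBIC))
b=box(-106); print(b); plan(b[0],b[1],.36,-5)
"
```

```text
[ 0.6561 -0.0924]
t 15.77 pos [ 0.4384 -0.0778  0.3693] yaw 85.0 F [-0.4002 -0.7121 -1.0849] w 0.065
turn 90.0 offset cm [ 0.4444 21.8183  0.9002]
```

View pics/t8c.png

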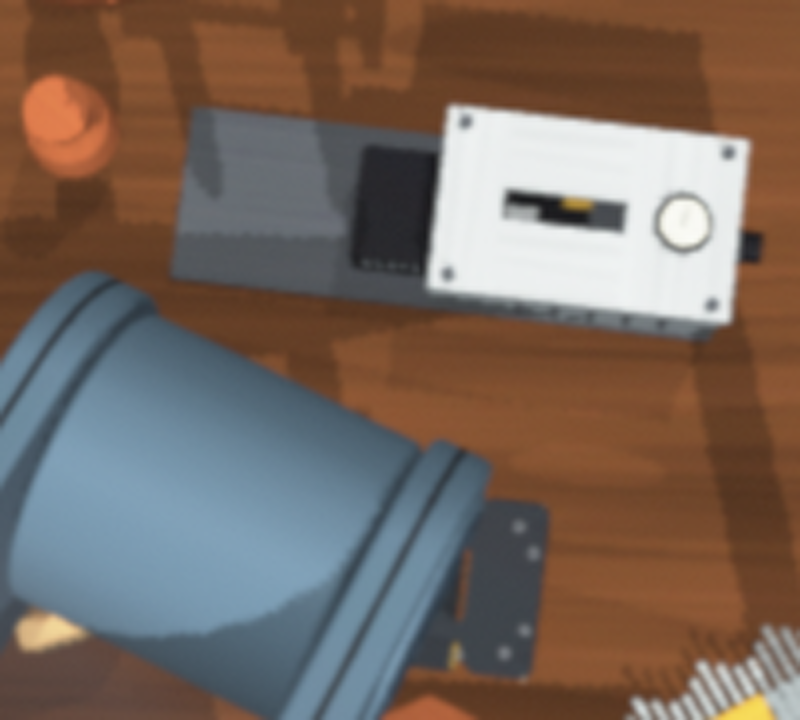

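View pics/s8c.png

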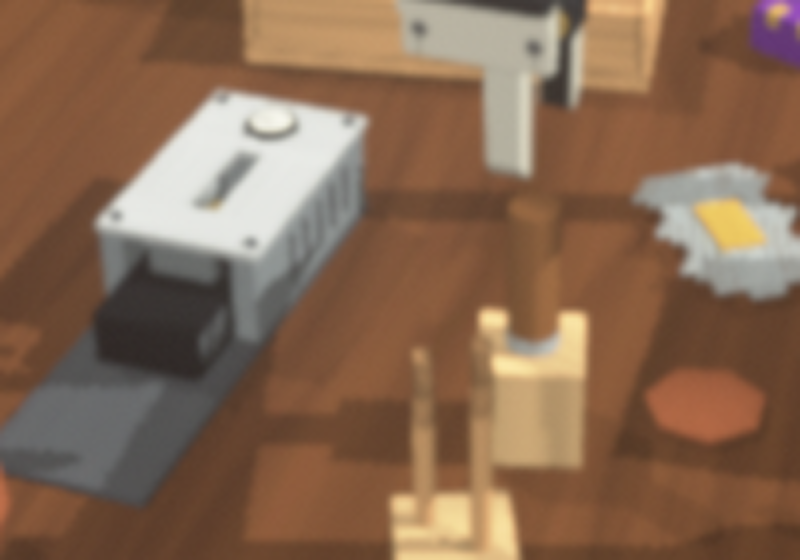

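Emit:
arm_command(
  offset=[
    [0,0,0],
    [0,0,0],
    [0,0,0],
    [0,0,0],
    [0,0,0],
    [0,0,0],
    [0,0,0],
    [0,0,0],
    [0,0,0],
    [0,0,0],
  ],
  turn=[6.9,6.9,6.9,6.9,6.9,6.9,6.9,6.9,6.9,6.9],
  claw=[0,0,0,0,0,0,0,0,0,0],
)

```text
t: 16.6
position: [0.4383, -0.0778, 0.3683]
tcp_rot: [[-0.27, 0.963, -0.004], [0.963, 0.27, 0.002], [0.003, -0.003, -1.0]]
contact_force: [-0.7, 0.1, -1.2]
grip_width: 0.0934
```

Emit:
arm_command(
  offset=[
    [0,0,0],
    [0,0,0],
    [0,0,0],
    [0,3.1,0],
    [0,3.1,0],
    [0,3.1,0],
    [0,3.1,0],
    [0.2,3.1,0],
    [0.2,3.1,0],
    [0,3.2,0],
  ],
  turn=[6.9,6.9,7.1,0,0,0,0,0,0,0],
  claw=[0,0,0,0,0,0,0,0,0,0],
)

```text
t: 17.43
position: [0.6574, -0.0923, 0.3674]
tcp_rot: [[0.085, 0.996, -0.004], [0.996, -0.085, 0.001], [0.001, -0.004, -1.0]]
contact_force: [0.5, 0.6, -0.1]
grip_width: 0.0928
```

Emit:
arm_command(
  offset=[
    [0,0,0],
    [0,0,0],
    [0,0,0],
  ],
  turn=[0,0,0],
  claw=[0,0,0],
)

```text
t: 17.68
position: [0.6557, -0.0925, 0.3679]
tcp_rot: [[0.085, 0.996, -0.004], [0.996, -0.085, 0.001], [0.001, -0.004, -1.0]]
contact_force: [-0.2, 0.9, 0.6]
grip_width: 0.0929
```

```bash
python3 -c "
from h import *
import pickle
s=env.get_state()
p=env.capture('wrist'); save(p,'w9'); pickle.dump(wcam(p,s),open('w9.pkl','wb'))
b=box(-104); print(b); plan(b[0],b[1],.36,-5)
"
```

```text
[ 0.656  -0.0944]
t 17.73 pos [ 0.6554 -0.0925  0.3688] yaw -4.91 F [ 0.6282  0.3293 -0.7986] w 0.0931
turn 0.09 offset cm [-0.1828  0.0757  0.8794]
```

View pics/w9.png

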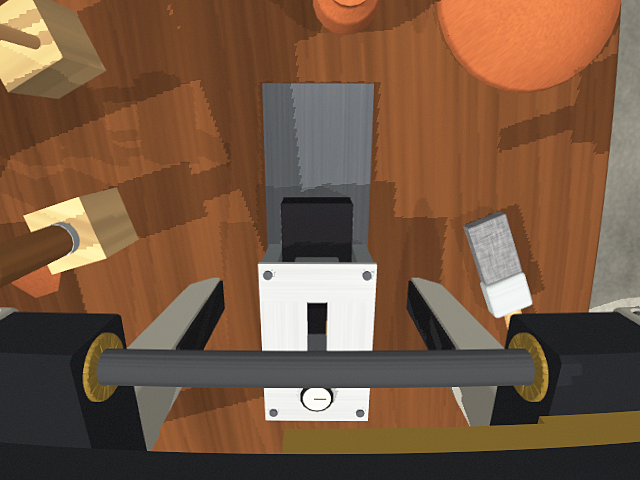

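```bash
python3 -c "
from h import *
import pickle; q=pickle.load(open('w9.pkl','rb'))
def bf(P):
  d=P[:2]-BX; c,s=np.cos(BA),np.sin(BA); return 1000*np.array([c*d[0]+s*d[1],-s*d[0]+c*d[1]])
for u,v,z in [(282,203,.037),(351,203,.037),(260,264,.064),(376,264,.064),(263,83,.005),(374,83,.005)]:
  P=ray(q,u,v,z);print(P,bf(P))
"
```

```text
[ 0.6278 -0.0707  0.037 ] [-125.1528  -30.1233]
[ 0.6885 -0.0758  0.037 ] [-125.3149   30.8227]
[ 0.6065 -0.1166  0.064 ] [-77.6556 -47.4006]
[ 0.7044 -0.1247  0.064 ] [-77.9776  50.9159]
[0.6188 0.0343 0.005 ] [-229.0366  -48.1375]
[0.7184 0.0259 0.005 ] [-229.2183   51.8113]
```

Emit:
arm_command(
  offset=[
    [-0.18,0.17,0],
    [0,0,3],
    [0,0,3.5],
    [0,0,3.5],
    [0,0,3],
    [0,0,2],
    [0,0,1.5],
    [0,0,0.6],
    [0,0,0],
    [0,0,0],
  ],
  turn=[0.1,0,0,0,0,0,0,0,0,0],
  claw=[0,0,0,0,0,0,0,0,0,0],
)

```text
t: 18.57
position: [0.6579, -0.0948, 0.2003]
tcp_rot: [[0.087, 0.996, 0.001], [0.996, -0.087, -0.0], [-0.0, 0.001, -1.0]]
contact_force: [0.3, -1.3, 0.2]
grip_width: 0.0932
```

```bash
python3 -c "
from h import *
plan(.657,-.0943,.195,-4.95)
"
```

```text
t 18.57 pos [ 0.6579 -0.0948  0.2003] yaw -5.02 F [ 0.2815 -1.2795  0.1647] w 0.0932
turn -0.07 offset cm [ 0.0399 -0.0935  0.5272]
```

Emit:
arm_command(
  offset=[
    [0,0,0.2],
    [0,0,0],
    [0,0,0],
    [0,0,0],
    [0,0,0],
    [0,0,0],
    [0,0,0],
    [0,0,0],
    [0,0,0],
  ],
  turn=[0,0,0,0,0,0,0,0,0],
  claw=[0,0,0,1,1,1,1,1,1],
)

```text
t: 19.32
position: [0.6573, -0.0943, 0.1972]
tcp_rot: [[0.087, 0.996, -0.002], [0.996, -0.087, 0.001], [0.0, -0.002, -1.0]]
contact_force: [-2.8, 0.3, 3.3]
grip_width: 0.0639
```

Emit:
arm_command(
  offset=[
    [0.5,0,0],
    [1,0,0],
    [1.2,0,0],
    [1.2,0,0],
    [1.2,0,0],
    [1.2,0,0],
    [1.2,0,0],
    [1.1,0,0],
    [0.8,0,0],
    [0,0,0],
  ],
  turn=[0,0,0,0,0,0,0,0,0,0],
  claw=[1,1,1,1,1,1,1,1,1,1],
)

```text
t: 20.15
position: [0.6662, 0.0017, 0.1972]
tcp_rot: [[0.086, 0.996, 0.0], [0.996, -0.086, 0.002], [0.002, -0.0, -1.0]]
contact_force: [-0.2, 3.4, 1.8]
grip_width: 0.0638
```

```bash
python3 -c "
from h import *
p=env.capture('top'); save(p,'t10')
im=cv2.imread('pics/t10.png');cv2.imwrite('pics/t10c.png',cv2.resize(im[100:240,200:400],None,fx=4,fy=4,interpolation=cv2.INTER_CUBIC))
p=env.capture('side'); save(p,'s10')
im=cv2.imread('pics/s10.png');cv2.imwrite('pics/s10c.png',cv2.resize(im[180:320,160:360],None,fx=4,fy=4,interpolation=cv2.INTER_CUBIC))
b=box(-198); print(b); plan(b[0],b[1],.197,-5)
"
```

```text
[ 0.6641 -0.0007]
t 20.25 pos [0.6661 0.0004 0.1972] yaw -4.97 F [-0.6523  3.0239  1.3477] w 0.0639
turn 0.03 offset cm [-0.135  -0.1958  0.0219]
```

View pics/t10c.png

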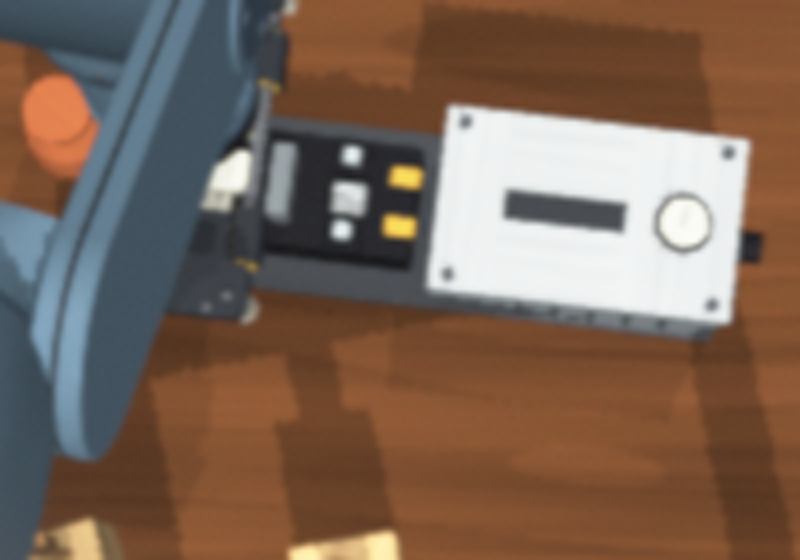

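View pics/s10c.png

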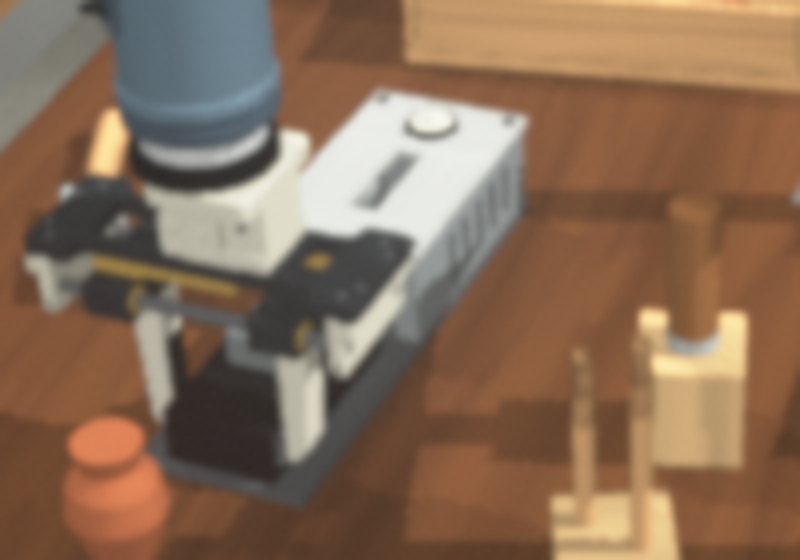

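Emit:
arm_command(
  offset=[
    [0,0,0],
    [0,0,0],
    [0,0,0],
    [0,0,0],
    [0,0,-1],
    [0,0,-3],
    [0,0,-4],
    [0,0,-4],
    [0,0,-4],
    [0,0,-1],
  ],
  turn=[0,0,0,0,0,0,0,0,0,0],
  claw=[0,0,0,0,0,0,0,0,0,0],
)

```text
t: 21.08
position: [0.6672, -0.0013, 0.3763]
tcp_rot: [[0.088, 0.996, 0.012], [0.996, -0.088, -0.002], [-0.001, 0.013, -1.0]]
contact_force: [-0.2, 0.8, 1.1]
grip_width: 0.0931
```

```bash
python3 -c "
from h import *
b=box(-165); print(b); plan(b[0],b[1],.36,85)
"
```

```text
[ 0.6612 -0.0336]
t 21.08 pos [ 0.6672 -0.0013  0.3763] yaw -5.02 F [-0.1916  0.8166  1.0713] w 0.0931
turn -90.02 offset cm [ 0.3326 -3.266   1.6319]
```

Emit:
arm_command(
  offset=[
    [0,0,0],
    [0,0,0],
    [0,0,0],
    [0,0,0],
    [0,0,0],
    [0,0,0],
    [0,0,0],
    [0,0,0],
    [0,0,0],
    [0,0,0],
  ],
  turn=[-6.9,-6.9,-6.9,-6.9,-6.9,-6.9,-6.9,-6.9,-6.9,-6.9],
  claw=[0.74,0.74,0.74,0.74,0.74,0.74,0.74,0.74,0.74,0.74],
)

```text
t: 21.92
position: [0.6659, -0.0012, 0.3677]
tcp_rot: [[-0.901, 0.433, 0.0], [0.433, 0.901, -0.0], [-0.0, -0.0, -1.0]]
contact_force: [-0.6, 0.8, -0.6]
grip_width: 0.0311
```

Emit:
arm_command(
  offset=[
    [0,0,0],
    [0,0,0],
    [0,0,0],
    [0,-2,0],
    [0.4,-1.2,0],
    [0,0,0],
    [0,0,0],
    [0,0,0],
  ],
  turn=[-6.9,-6.9,-7.1,0,0,0,0,0],
  claw=[0.74,0.74,0.74,0.74,0.74,0.74,0.74,0.74],
)

```text
t: 22.58
position: [0.6591, -0.0324, 0.3675]
tcp_rot: [[-0.996, 0.09, 0.0], [0.09, 0.996, 0.0], [-0.0, 0.0, -1.0]]
contact_force: [-0.4, -1.0, 0.4]
grip_width: 0.0243
```

```bash
python3 -c "
from h import *
import pickle
s=env.get_state(); s=env.get_state()
p=env.capture('wrist'); save(p,'w11'); pickle.dump(wcam(p,s),open('w11.pkl','wb'))
for l in ['sled','sled_rib','sled_terminals','sled_well']:
  for r in env.spot_point(l,p)[:1]: print(l,r)
p=env.capture('top'); save(p,'t11')
for l in ['sled','sled_rib','sled_terminals','sled_well']:
  for r in env.spot_point(l,p)[:3]: print(l,r)
b=box(-165); print(b); plan(b[0],b[1],.36,85)
"
```

```text
sled {'xyz': [0.6596, -0.0404, 0.0029], 'confidence': 0.58}
sled_rib {'xyz': [0.6599, -0.0286, 0.0532], 'confidence': 0.62}
sled_terminals {'xyz': [0.6521, -0.108, 0.0041], 'confidence': 0.78}
sled_well {'xyz': [0.6659, -0.0672, 0.0364], 'confidence': 0.9}
sled {'xyz': [0.3333, -0.5875, -0.0], 'confidence': 0.81}
sled {'xyz': [0.6643, -0.0436, 0.0057], 'confidence': 0.64}
sled {'xyz': [0.2442, -0.4204, -0.0007], 'confidence': 0.56}
sled_rib {'xyz': [0.6592, -0.0331, 0.0544], 'confidence': 0.96}
sled_rib {'xyz': [0.332, -0.5968, 0.0516], 'confidence': 0.89}
sled_rib {'xyz': [0.2544, -0.4139, 0.0532], 'confidence': 0.75}
sled_terminals {'xyz': [0.3637, -0.5312, 0.0024], 'confidence': 0.9}
sled_terminals {'xyz': [0.2019, -0.4638, 0.0019], 'confidence': 0.6}
sled_terminals {'xyz': [0.6542, -0.1042, 0.0066], 'confidence': 0.59}
sled_well {'xyz': [0.6549, -0.067, 0.0371], 'confidence': 0.8}
sled_well {'xyz': [0.2239, -0.4382, 0.0368], 'confidence': 0.77}
sled_well {'xyz': [0.3498, -0.5659, 0.035], 'confidence': 0.62}
[ 0.6612 -0.0336]
t 23.08 pos [ 0.6593 -0.0323  0.3672] yaw 84.91 F [ 0.0252 -0.472   0.5762] w 0.0243
turn -0.09 offset cm [-0.2018 -0.1179  0.7192]
```

View pics/w11.png

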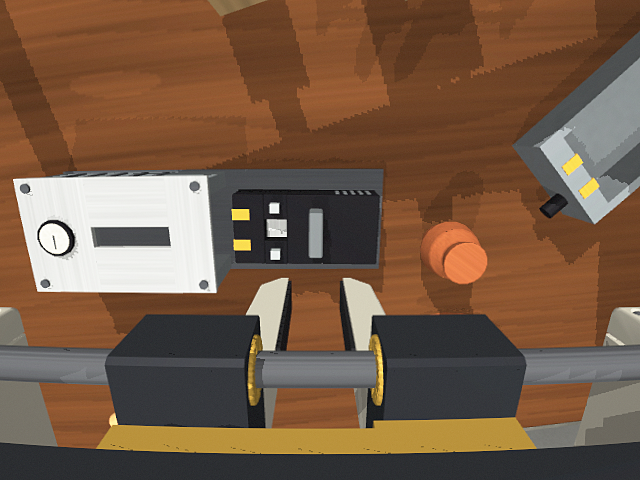

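```bash
python3 -c "
from h import *
import pickle; q=pickle.load(open('w11.pkl','rb'))
im=cv2.imread('pics/w11.png');cv2.imwrite('pics/w11c.png',cv2.resize(im[170:290,210:400],None,fx=4,fy=4,interpolation=cv2.INTER_CUBIC))
"
```

```text
(no output)
```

View pics/w11c.png

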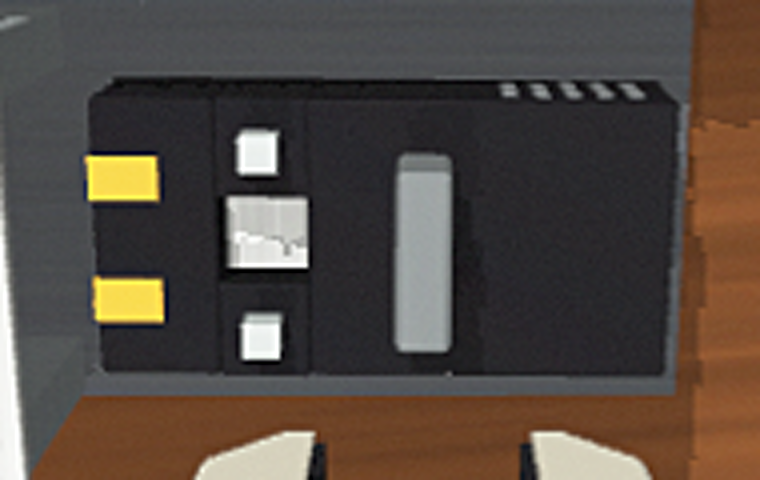

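```bash
python3 -c "
from h import *
import pickle; q=pickle.load(open('w11.pkl','rb'))
c=lambda l:[[a/4-.4+210,b/4-.4+170] for a,b in l]
v,e=fit(q,[[65,-32,37],[-65,-32,37],[-65,32,37],[65,32,37],[-3,-20,57],[-15,-20,57],[-15,20,57],[-3,20,57]],c([(90,100),(680,105),(665,375),(103,370),(395,172),(452,172),(450,352),(393,352)]),[.66,-.043,BA])
print(v,np.degrees(v[2]),e.round(1))
a=v[2]; R=v[:2]-.009*np.array([np.cos(a),np.sin(a)]); print('rib',R)
print(ray(q,*c([(423.5,262)])[0],.057))
plan(R[0],R[1],.226,85)
"
```

```text
[ 0.6631 -0.0427 -1.6691] -95.62963748848534 [-0.6 -0.8 -0.1 -0.8 -0.3  0.5 -0.1  0.5  0.1 -0.2  0.3 -0.   0.1  0.5
  0.4  0.4]
rib [ 0.664  -0.0338]
[ 0.6635 -0.0337  0.057 ]
t 23.08 pos [ 0.6593 -0.0323  0.3672] yaw 84.91 F [ 0.0252 -0.472   0.5762] w 0.0243
turn -0.09 offset cm [-0.4852 -0.111  14.1191]
```

Emit:
arm_command(
  offset=[
    [-0.45,-0.13,0],
    [0,0,3],
    [0,0,3.5],
    [0,0,3],
    [0,0,1.5],
    [0,0,0.5],
    [0,0,0],
    [0,0,0],
    [0,0,0],
  ],
  turn=[0,0,0,0,0,0,0,0,0],
  claw=[0.74,0.74,0.74,0.74,0.74,0.74,0.74,0.74,0.74],
)

```text
t: 23.83
position: [0.6645, -0.0344, 0.2542]
tcp_rot: [[-0.996, 0.089, 0.003], [0.089, 0.996, -0.001], [-0.003, -0.0, -1.0]]
contact_force: [-0.7, -1.2, -0.1]
grip_width: 0.0245
```

```bash
python3 -c "
from h import *
p=env.capture('wrist'); save(p,'w12')
im=cv2.imread('pics/w12.png');cv2.imwrite('pics/w12c.png',cv2.resize(im[170:370,180:440],None,fx=3,fy=3,interpolation=cv2.INTER_CUBIC))
plan(.6638,-.0338,.226,85)
"
```

```text
t 23.88 pos [ 0.6644 -0.0344  0.2543] yaw 84.89 F [-0.247   0.3961  0.6406] w 0.0243
turn -0.11 offset cm [0.078  0.0512 2.8295]
```

View pics/w12c.png

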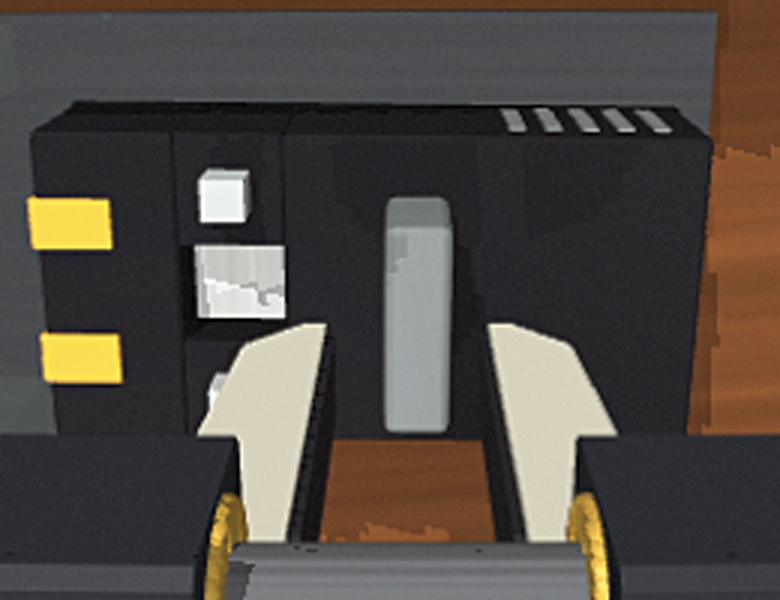

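Emit:
arm_command(
  offset=[
    [0.05,0.12,0.5],
    [0,0,1],
    [0,0,0.8],
    [0,0,0.45],
    [0,0,0],
    [0,0,0],
    [0,0,0],
  ],
  turn=[0.3,0.3,0,0,0,0,0],
  claw=[0.74,0.74,0.74,0.74,0.74,0.74,0.74],
)

```text
t: 24.47
position: [0.6632, -0.0329, 0.2242]
tcp_rot: [[-0.995, 0.099, -0.001], [0.099, 0.995, 0.0], [0.001, 0.0, -1.0]]
contact_force: [-0.8, -0.3, 0.5]
grip_width: 0.0241
```

Emit:
arm_command(
  offset=[
    [0,0,0],
    [0,0,0],
    [0,0,0],
    [0,0,0],
    [0,0,0],
  ],
  turn=[0,0,0,0,0],
  claw=[1,1,1,1,1],
)

```text
t: 24.88
position: [0.6632, -0.0329, 0.2246]
tcp_rot: [[-0.995, 0.099, -0.0], [0.099, 0.995, 0.0], [0.0, 0.0, -1.0]]
contact_force: [-0.6, 0.3, -2.2]
grip_width: 0.012
```

Emit:
arm_command(
  offset=[
    [0,0,-0.5],
    [0,0,-1],
    [0,0,-1.5],
    [0,0,-2],
    [0,0,-2.5],
    [0,0,-2.5],
    [0,0,0],
    [0,0,0],
  ],
  turn=[0,0,0,0,0,0,0,0],
  claw=[1,1,1,1,1,1,1,1],
)

```text
t: 25.55
position: [0.6636, -0.033, 0.3266]
tcp_rot: [[-0.995, 0.099, 0.004], [0.099, 0.995, -0.001], [-0.004, -0.001, -1.0]]
contact_force: [-1.1, -0.6, -5.6]
grip_width: 0.0114
```

```bash
python3 -c "
from h import *
import pickle
s=env.get_state();p=env.capture('wrist'); save(p,'w13'); pickle.dump(wcam(p,s),open('w13.pkl','wb'))
p=env.capture('side'); save(p,'s13')
plan(.66,-.0338,.33,128.5)
"
```

```text
t 25.65 pos [ 0.6626 -0.0328  0.3232] yaw 84.29 F [-1.4447 -0.3498 -4.1189] w 0.0118
turn -44.21 offset cm [ 0.2655  0.0837 -0.6818]
```

View pics/w13.png

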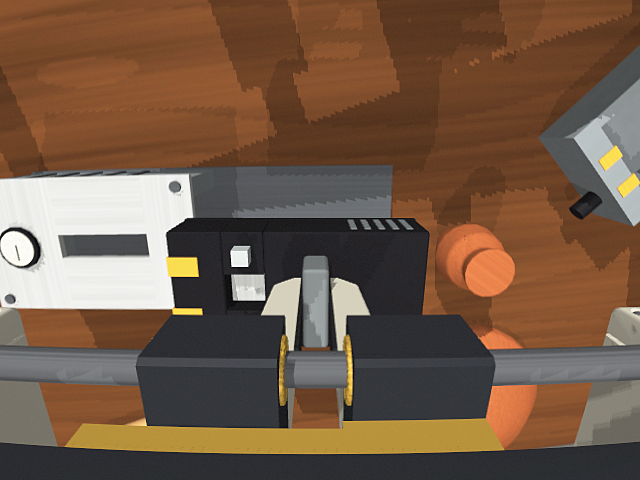

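View pics/s13.png

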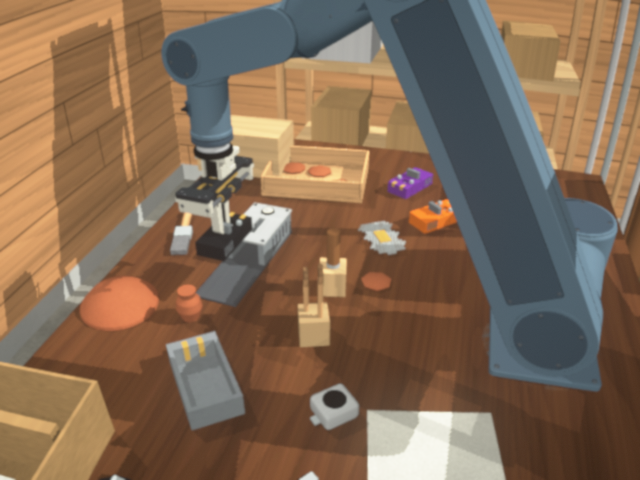

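Emit:
arm_command(
  offset=[
    [0.5,1.2,-0.3],
    [0.95,2.4,-0.3],
    [0.95,2.4,0],
    [0.95,2.4,0],
    [0.95,2.4,0],
    [0.95,2.4,0],
    [0.95,2.4,0],
    [0.95,2.4,0],
    [0.95,2.4,0],
    [0.95,2.4,0],
  ],
  turn=[0,0,0,0,0,0,0,0,0,0],
  claw=[1,1,1,1,1,1,1,1,1,1],
)

```text
t: 26.48
position: [0.5944, 0.2047, 0.3289]
tcp_rot: [[-0.995, 0.099, -0.004], [0.099, 0.995, -0.0], [0.004, -0.001, -1.0]]
contact_force: [-0.2, -0.3, -3.4]
grip_width: 0.0119
```

Emit:
arm_command(
  offset=[
    [0.95,2.4,0],
    [0.9,2.4,0],
    [0.5,1.2,0],
    [0,0,0],
    [0,0,0],
    [0,0,0],
    [0,0,0],
    [0,0,0],
    [0,0,0],
    [0,0,0],
  ],
  turn=[0,0,0,-5,-6.5,-6.5,-6.5,-6.5,-6.5,-6.7],
  claw=[1,1,1,1,1,1,1,1,1,1],
)

```text
t: 27.32
position: [0.5779, 0.2649, 0.3293]
tcp_rot: [[-0.779, -0.627, -0.003], [-0.627, 0.779, -0.001], [0.003, 0.001, -1.0]]
contact_force: [-0.6, 0.2, -4.7]
grip_width: 0.0121
```

Emit:
arm_command(
  offset=[
    [0,0,0],
    [0,0,0],
    [0,0,0],
  ],
  turn=[0,0,0],
  claw=[1,1,1],
)

```text
t: 27.57
position: [0.5782, 0.2649, 0.3301]
tcp_rot: [[-0.785, -0.62, -0.001], [-0.62, 0.785, -0.0], [0.001, 0.0, -1.0]]
contact_force: [-0.2, 0.8, -4.0]
grip_width: 0.0119
```

```bash
python3 -c "
from h import *
import pickle
s=env.get_state();p=env.capture('wrist'); save(p,'w14'); pickle.dump(wcam(p,s),open('w14.pkl','wb'))
p=env.capture('side'); save(p,'s14'); pickle.dump(p,open('s14.pkl','wb'))
plan(.578,.268,.33,128.5)
im=cv2.imread('pics/s14.png');cv2.imwrite('pics/s14c.png',cv2.resize(im[240:440,110:310],None,fx=3,fy=3,interpolation=cv2.INTER_CUBIC))
"
```

```text
t 27.67 pos [0.5783 0.2649 0.3304] yaw 128.37 F [-0.7085 -0.9179 -3.3283] w 0.012
turn -0.13 offset cm [-0.1643  0.2594  0.0384]
```

View pics/w14.png

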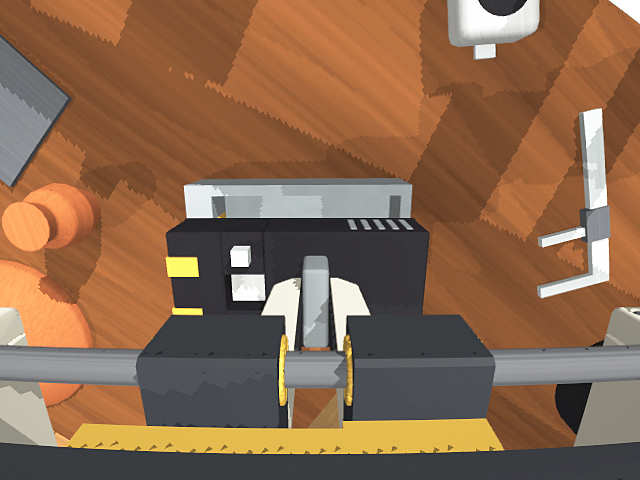

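View pics/s14c.png

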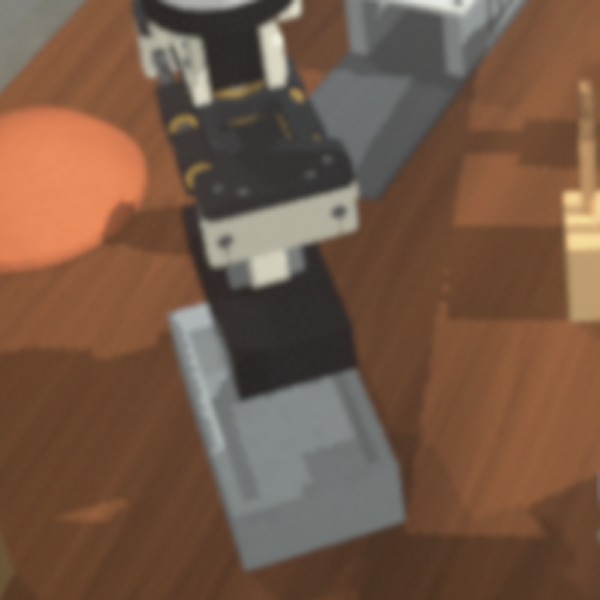

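```bash
python3 -c "
import cv2
im=cv2.imread('pics/w14.png');cv2.imwrite('pics/w14c.png',cv2.resize(im[170:260,155:445],None,fx=2.7,fy=2.7,interpolation=cv2.INTER_CUBIC))
"
```

```text
(no output)
```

View pics/w14c.png

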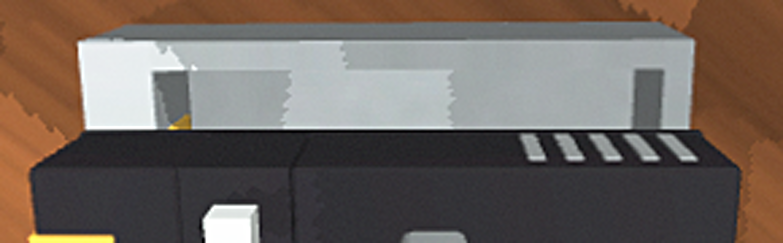

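```bash
python3 -c "
from h import *
import pickle; q=pickle.load(open('w14.pkl','rb'))
c=lambda l:[[a/2.7-.3+155,b/2.7-.3+170] for a,b in l]
v,e=fit(q,[[91,-46,45],[-79,-46,45],[71,-38,45],[-71,-38,45]],c([(79,40),(694,40),(153,70),(664,70)]),[.5837,.2602,-.9])
print('bay',v,np.degrees(v[2]),e.round(1))
w,e=fit(q,[[65,-32,143],[-65,-32,143],[65,-32,111],[-65,-32,111]],c([(32,167),(738,167),(85,130),(697,131)]),[.5837,.2602,-.9])
print('sled',w,np.degrees(w[2]),e.round(1))
a=v[2];d=v[:2]-w[:2];print('sled->bay in bay axes',np.cos(a)*d[0]+np.sin(a)*d[1],-np.sin(a)*d[0]+np.cos(a)*d[1])
P=np.array([.5783,.2649]);print('tcp->sled', w[:2]-P)
"
```

```text
bay [ 0.5858  0.26   -0.902 ] -51.679759502702915 [ 0.4  0.3 -0.2  0.2  0.2 -0.3 -0.4 -0.3]
sled [ 0.5845  0.2565 -0.9021] -51.68463931353466 [-1.6  0.2  1.2  0.4  0.9 -0.1 -0.5 -0.4]
sled->bay in bay axes -0.0019791244870373008 0.0032416008548179767
tcp->sled [ 0.0062 -0.0084]
```

Emit:
arm_command(
  offset=[
    [-0.27,0.15,0],
    [0,0,1.2],
    [0,0,1.5],
    [0,0,1.5],
    [0,0,1.2],
    [0,0,0.4],
    [0,0,0],
    [0,0,0],
    [0,0,0],
  ],
  turn=[0,0,0,0,0,0,0,0,0],
  claw=[1,1,1,1,1,1,1,1,1],
)

```text
t: 28.42
position: [0.5801, 0.2679, 0.2736]
tcp_rot: [[-0.783, -0.622, 0.002], [-0.622, 0.783, 0.0], [-0.002, -0.001, -1.0]]
contact_force: [-0.0, -0.2, -3.5]
grip_width: 0.0116
```

```bash
python3 -c "
from h import *
import pickle
s=env.get_state();p=env.capture('wrist'); save(p,'w15'); pickle.dump(wcam(p,s),open('w15.pkl','wb'))
im=cv2.imread('pics/w15.png');cv2.imwrite('pics/w15c.png',cv2.resize(im[130:280,145:455],None,fx=2.5,fy=2.5,interpolation=cv2.INTER_CUBIC))
p=env.capture('side'); save(p,'s15')
plan(.578,.268,.2246,128.5)
im=cv2.imread('pics/s15.png');cv2.imwrite('pics/s15c.png',cv2.resize(im[240:440,110:310],None,fx=3,fy=3,interpolation=cv2.INTER_CUBIC))
"
```

```text
t 28.52 pos [0.58   0.2679 0.2738] yaw 128.49 F [ 0.4127 -0.4394 -4.5997] w 0.0114
turn -0.01 offset cm [0.1623 0.1327 4.9209]
```

View pics/w15c.png

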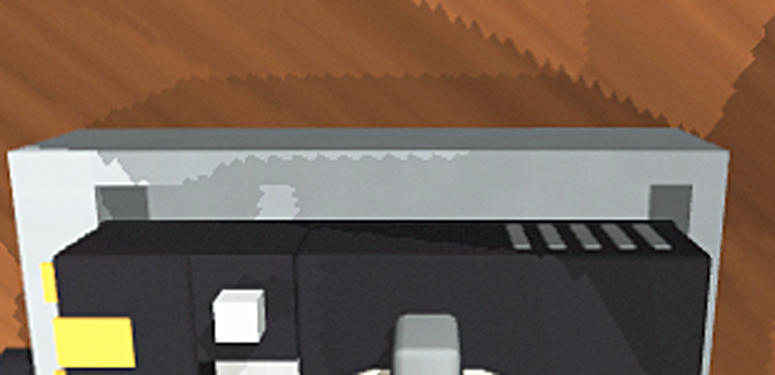

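View pics/s15c.png

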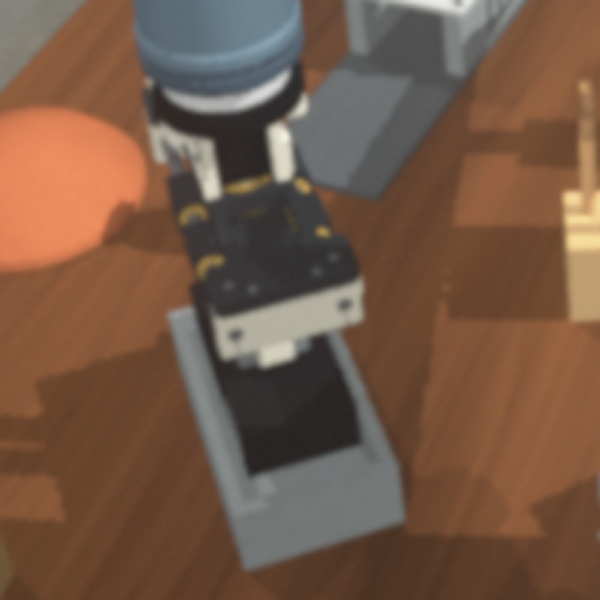

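```bash
python3 -c "
from h import *
import pickle; q=pickle.load(open('w15.pkl','rb'))
c=lambda l:[[a/2.5-.3+145,b/2.5-.3+130] for a,b in l]
v,e=fit(q,[[91,-46,45],[-79,-46,45],[71,-38,45],[-71,-38,45]],c([(9,150),(728,150),(97,186),(691,185)]),[.5837,.2602,-.9])
print('bay',v,np.degrees(v[2]),e.round(1))
w,e=fit(q,[[65,-32,86],[-65,-32,86],[65,-32,54],[-65,-32,54]],c([(54,257),(711,257),(103,222),(673,221)]),[.5837,.2602,-.9])
print('sled',w,np.degrees(w[2]),e.round(1))
a=v[2];d=v[:2]-w[:2];print('sled->bay in bay axes',np.cos(a)*d[0]+np.sin(a)*d[1],-np.sin(a)*d[0]+np.cos(a)*d[1])
"
```

```text
bay [ 0.5857  0.2601 -0.898 ] -51.45275249598494 [ 0.9  0.6 -0.6  0.3 -0.1 -0.7 -0.2 -0.4]
sled [ 0.5871  0.2601 -0.8971] -51.3977923178319 [-0.6  0.1  0.2 -0.1  1.9 -0.2 -1.4  0. ]
sled->bay in bay axes -0.0008818629500110002 -0.001097330884289763
```

Emit:
arm_command(
  offset=[
    [0.05,0.08,0],
    [0,0,1],
    [0,0,1],
    [0,0,1],
    [0,0,0.8],
    [0,0,0.5],
    [0,0,0],
    [0,0,0],
  ],
  turn=[0,0,0,0,0,0,0,0],
  claw=[1,1,1,1,1,1,1,1],
)

```text
t: 29.18
position: [0.5787, 0.2681, 0.229]
tcp_rot: [[-0.783, -0.622, -0.001], [-0.622, 0.783, -0.0], [0.001, 0.0, -1.0]]
contact_force: [-0.5, -0.1, -4.1]
grip_width: 0.012
```

Emit:
arm_command(
  offset=[
    [0,0,0.2],
    [0,0,0.2],
    [0,0,0.1],
    [0,0,0],
    [0,0,0],
  ],
  turn=[0,0,0,0,0],
  claw=[1,1,1,1,1],
)

```text
t: 29.6
position: [0.5787, 0.2682, 0.2249]
tcp_rot: [[-0.783, -0.622, 0.0], [-0.622, 0.783, 0.0], [-0.0, -0.0, -1.0]]
contact_force: [-0.2, 0.6, -3.9]
grip_width: 0.0119
```

Force still carries the sled's weight; lower a touch more.

Emit:
arm_command(
  offset=[
    [0,0,0.05],
    [0,0,0.05],
    [0,0,0],
    [0,0,0],
  ],
  turn=[0,0,0,0],
  claw=[1,1,1,1],
)

```text
t: 29.93
position: [0.5788, 0.2682, 0.2246]
tcp_rot: [[-0.783, -0.622, 0.001], [-0.622, 0.783, 0.0], [-0.001, -0.0, -1.0]]
contact_force: [-2.7, -1.4, 3.8]
grip_width: 0.0118
```

Emit:
arm_command(
  offset=[
    [0,0,0.05],
    [0,0,0.05],
    [0,0,0],
    [0,0,0],
  ],
  turn=[0,0,0,0],
  claw=[1,1,1,1],
)

```text
t: 30.27
position: [0.5787, 0.2682, 0.2246]
tcp_rot: [[-0.783, -0.623, 0.001], [-0.623, 0.783, 0.0], [-0.001, -0.001, -1.0]]
contact_force: [-5.3, -0.6, 9.4]
grip_width: 0.0114
```

Seated. Release to a small opening and lift.

Emit:
arm_command(
  offset=[
    [0,0,-0.1],
    [0,0,0],
    [0,0,0],
    [0,0,0],
    [0,0,-0.5],
    [0,0,-1.5],
    [0,0,-3],
    [0,0,-3],
    [0,0,-4],
    [0,0,-2],
  ],
  turn=[0,0,0,0,0,0,0,0,0,0],
  claw=[0.75,0.75,0.75,0.75,0.75,0.75,0.75,0.75,0.75,0.75],
)

```text
t: 31.1
position: [0.5793, 0.2683, 0.3687]
tcp_rot: [[-0.783, -0.622, 0.006], [-0.622, 0.783, 0.001], [-0.005, -0.002, -1.0]]
contact_force: [1.1, 0.1, 0.3]
grip_width: 0.023
```

Emit:
arm_command(
  offset=[
    [2,0,-2],
    [4,0,0],
    [4,0,0],
    [4,0,0],
    [4,0,0],
    [0,0,0],
    [0,0,0],
    [0,0,0],
  ],
  turn=[0,0,0,0,0,0,0,0],
  claw=[0.75,0.75,0.75,0.75,0.75,0.75,0.75,0.75],
)

```text
t: 31.77
position: [0.4385, 0.1562, 0.3846]
tcp_rot: [[-0.783, -0.622, 0.003], [-0.622, 0.783, 0.001], [-0.002, -0.001, -1.0]]
contact_force: [-0.0, 0.6, 0.5]
grip_width: 0.0234
```

```bash
python3 -c "
from h import *
p=env.capture('top'); save(p,'t16')
im=cv2.imread('pics/t16.png');cv2.imwrite('pics/t16c.png',cv2.resize(im[90:270,90:310],None,fx=3.5,fy=3.5,interpolation=cv2.INTER_CUBIC))
p2=env.capture('side'); save(p2,'s16')
im=cv2.imread('pics/s16.png');cv2.imwrite('pics/s16c.png',cv2.resize(im[200:440,130:370],None,fx=2.5,fy=2.5,interpolation=cv2.INTER_CUBIC))
for q in (p,p2):
 for l in ['sled','sled_terminals','bay_contacts','jar','pin_tool','stand']:
  for r in env.spot_point(l,q)[:3]:
   if r['xyz'][1]>-.3: print(l,np.array(r['xyz']),round(r['confidence'],2))
plan(.578,.268,.2246,128.5)
"
```

```text
sled [0.583  0.2588 0.0082] 0.68
sled_terminals [0.6221 0.2114 0.004 ] 0.9
bay_contacts [ 0.6244  0.2137 -0.0016] 0.73
jar [0.6904 0.0894 0.0009] 0.76
jar [0.5735 0.2694 0.058 ] 0.41
pin_tool [ 0.4406 -0.0762  0.0044] 0.67
stand [ 0.4388 -0.0724  0.0003] 0.61
sled [0.5856 0.2617 0.0107] 0.97
bay_contacts [ 0.6253  0.2061 -0.0022] 0.65
jar [ 0.6964  0.0876 -0.0043] 0.66
stand [ 0.4365 -0.073  -0.0006] 0.69
t 32.47 pos [0.4379 0.1561 0.3837] yaw 128.5 F [-0.3067 -0.305  -0.0922] w 0.0234
turn 0.0 offset cm [-17.9314   0.0295  15.9104]
```

View pics/t16c.png

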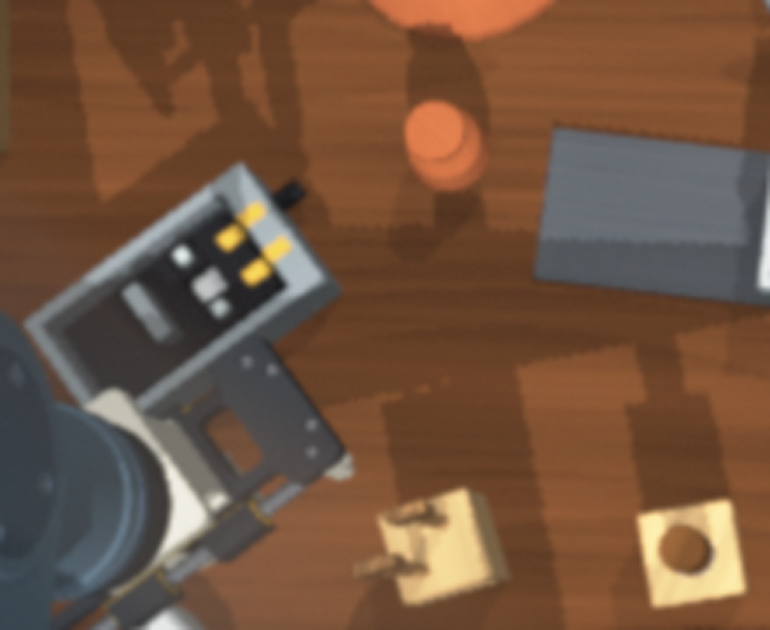

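View pics/s16c.png

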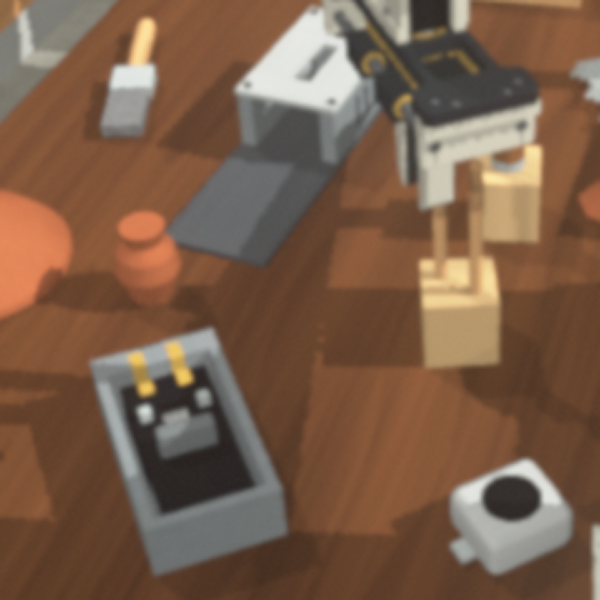

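```bash
python3 -c "
from rig import env
print(env.close_job())"
```

```text
the job is handed in; nothing more can be done
None
```

The job is finished and handed in at about 32.5 s of the 69 s allowed; the hand-in gave no verdict.

**What I did, in order:**
1. Took the pin tool from its stand, lowered the pin through the roof slot and pressed the catch until it bottomed, at about 5 N.
2. Kept the catch down and pushed the sled out until the pin stopped at the slot's end. The push force rose from about 5 N to 11 N there.
3. Put the tool back in its stand.
4. Gripped the sled by its sides, drew it fully onto the apron (rear about 12 mm clear of the mouth by my calculation) and let go.
5. Took it by the rib and set it in the bay. It stood flat on the floor before I released it.

**Last checks:**
- **Sled:** the top and side pictures show it flat inside the bay walls, with its terminals facing the contacts. The network put the terminals at (0.622, 0.211) and the contacts at (0.624, 0.214), within its 4 mm error. My last own fit, just before lowering, was within about 1.5 mm of centred.
- **Pin tool:** the final top picture shows it upright in its stand.
- **Jar:** it was found where it first stood, within the networks' scatter of 2–5 mm. The network also reported a second jar inside the bay at low confidence (0.41); the pictures show no such thing there.
- **Arm:** clear of everything at hand-in.

The side picture gave the contacts about 8 mm away from the top one in y (0.206 against 0.214). I went with the top picture and my own fits.

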